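# Make up two grinding-wheel sets on their stands

### The arm

A 7-joint arm with a two-finger parallel gripper is mounted at the origin on the work surface. World frame = base frame: x ahead of the robot, y to its left, z up, the work surface at z = 0. Lengths are in mm, angles in rad, forces in N, time in s.
With the tool pointing down it reaches from about 400 to 875 mm from the base axis. Payload 4.4 kg.
Tool frame: the origin (TCP) lies at the very end of the fingers, on their centre line; the grasp point (between the pads) lies ctrl.grip_depth behind it (ctrl.grip_depth is the distance from the TCP to the grasp point, in mm); z points along the fingers, y is the direction in which the jaws open and shut (so a half turn about z gives the same grasp; the last joint's range is limited). The gripper opens to 85 mm and grips with 20 to 120 N. Pads are 22 mm wide; open, the fingers measure 114 mm over their backs; the gripper's body (76 mm by 85 mm) begins 54 mm behind the grasp point. The pads swing forward as they close: fully open they stand 13 mm farther back than shut.
Start: joints at [1.256, 0.628, 0.038, 1.517, -0.027, 0.996, -0.02], TCP at [160.084, -629.993, 231.313] pointing down, gripper open.
Joint ranges: [-3.06, 3.06], [-0.37, 2.12], [-1.25, 1.32], [0.18, 2.47], [-1.1, 4.24], [0.23, 1.98], [-2.94, 2.94]. Speed limits (rad/s): [2.57, 2.57, 3.14, 3.14, 3.14, 3.14, 3.14].

### API

Orientations are given as [roll, pitch, yaw] about the fixed x, y, z axes, in that order (R = Rz(yaw) Ry(pitch) Rx(roll)).
In Python, from cell import ctrl gives the robot as it stands.
- The arm moves only by the tool servo_tool, never from a script. Its argument "commands" is one flat list of numbers, 5 for each row, row after row: the shift along the tool's x, y, z in units of 25 mm (1.0 is 25 mm), then the turn about the tool's z in units of 6 degrees (1.0 is 6 degrees), then the closure, from 0 (fully open) to 1 (shut). In form: [tx, ty, tz, twist, gripper, tx, ty, tz, twist, gripper, ...]. A call has 1 to 10 rows; each row is the pose to reach, as a shift and turn from the pose commanded when the call began, along the tool's axes at that moment; what a row does not reach only later rows make up. A row lasts 1/12 s, in which the tool goes at most 41.7 mm and 7.16 degrees, less where a joint would pass 70% of its speed; a pose out of reach is approached as far as the arm can. A call with a gripper value outside its range is refused whole. The fingers move at their own pace and stop on an object; the grip force is fixed at half the most. Time passes only in rows, so rows that repeat a pose let the fingers close. It gives the time, the measured TCP pose, the force and the opening at its end, in the units of the state.
- ctrl.read_state(): the state, without advancing time (a new reading comes with each control period).
- ctrl.get_image(name): name is "scene" or "top" or "wrist"; returns a dict with "img" (420x560x3 uint8, blue, green, red), "K" (3x3 intrinsics, pixels), "T" (4x4, takes a point from camera to world coordinates). Camera axes: x right, y down, z forward; pixel columns grow to the right and rows downward; lengths in mm; the calibration is good to about 2 mm. A picture is of the moment at which its call begins. There is no depth.
- ctrl.finish_job(): hands the job in, once; it reports no verdict.
The state is a dict: "clock": time; "qpos": joint angles; "qd": joint speeds; "tau": joint torques, N m; "eef_pos": TCP position; "tool_rot": TCP orientation; "force": force on the tool from outside, world axes, zero at the start; "torque": the same for the moment, N m; "width": finger opening in mm.
Only numpy, scipy, OpenCV 4.12 (cv2) and the standard library are available. Lean on these libraries where they do the work, as an engineer would, in place of code of your own. Each camera call takes 0.05 s, during which the arm holds its last target.

### The job

Make up the two grinding-wheel sets on their posts, every ring threaded over the post and lying flat on what is beneath it. On the green stand put the steel flange first, then the red wheel, then the brass collar on top; on the yellow stand put the white wheel first, then the blue collar on top. Leave the amber jar and the small tin standing where they are.

Things in the scene. Friction and masses are not known exactly. Their poses are not given: they have to be found in the camera images.
- flange_center (a point): Loose bright steel flange: plain flat ring 54 mm across, 18 mm high, about 0.18 kg, with a dark groove round its face. Its bore is 22 mm, vertical and right through. It lies flat on the bench at the start and may go on the post either way up. This point is its centre, half-way up; its z axis is the ring's axis.
- red_wheel_center (a point): Loose brick-red grinding wheel: flat ring 62 mm across, 24 mm high, about 0.15 kg, with a pale paper disc round the bore. Its bore is 22 mm, vertical and right through. It lies flat on the bench at the start and may go on the post either way up. This point is its centre, half-way up; its z axis is the ring's axis.
- brass_collar_center (a point): Loose brass (golden) knurled collar: ring 44 mm across (45 over the knurls), 20 mm high, about 0.12 kg. Its bore is 22 mm, vertical and right through. It lies flat on the bench at the start and may go on the post either way up. This point is its centre, half-way up; its z axis is the ring's axis.
- white_wheel_center (a point): Loose white grinding wheel: flat ring 62 mm across, 24 mm high, about 0.15 kg, with a blue disc round the bore. Its bore is 22 mm, vertical and right through. It lies flat on the bench at the start and may go on the post either way up. This point is its centre, half-way up; its z axis is the ring's axis.
- blue_collar_center (a point): Loose blue plastic knurled collar: ring 44 mm across (45 over the knurls), 20 mm high, about 0.06 kg. Its bore is 22 mm, vertical and right through. It lies flat on the bench at the start and may go on the post either way up. This point is its centre, half-way up; its z axis is the ring's axis.
- green_stand_seat (a point): Green fixed make-up stand: a round green foot 84 mm across and 12 mm high, with an upright bright steel post in its middle, 12 mm thick, whose tip is 54 mm above the foot's upper face (66 mm above the bench); the last 11 mm taper to a blunt 5 mm nose. This point is the centre of the foot's upper face, on the post's axis; z is up the post. It does not move during the job.
- yellow_stand_seat (a point): Yellow fixed make-up stand: a round yellow foot 84 mm across and 12 mm high, with an upright bright steel post in its middle, 12 mm thick, whose tip is 54 mm above the foot's upper face (66 mm above the bench); the last 11 mm taper to a blunt 5 mm nose. This point is the centre of the foot's upper face, on the post's axis; z is up the post. It does not move during the job.
- jar: Amber glass screw jar with a steel lid, 48 mm across, 65 mm high, standing loose on the bench among the parts. A bystander: leave it standing where it is. Origin at the centre of its underside, z up.
- tin: Small closed tin can with a brown label and pale metal top, 52 mm across, 62 mm high, standing loose on the bench among the parts. A bystander: leave it standing where it is. Origin at the centre of its underside, z up.
Mind the look-alikes: they are no part of the job. What is meant by the part that bears blue_collar_center is not turquoise, and is the smaller of those in its own colour.

How it is judged:
By the outcome, as a careful person would: the job done as asked, in the order asked, and still so for the second after the job is handed in, with the robot touching nothing.
It also fails if it takes over 138 s, if anything falls off the work surface, if the arm or the gripper's body presses on something with over 40 N, if the wrist force passes 120 N, or if a joint passes its speed limit or range.

## Working session

There is one attempt and no reset: what is moved stays moved. The work goes in short steps, Python scripts to look and compute and a tool call to move; the robot and the scene stay as the last step left them, time stands still between calls to the robot, and variables do not carry over. Pictures are saved under pics/ and viewed, and the job is handed in when it is done.

Besides the shell and the picture viewer there is one more tool, called after "Call:" as name(argument=value, ...), one argument or row to a line, values as JSON. servo_tool: Moves the arm, as the interface text tells. Its arguments: {"type":"object","properties":{"commands":{"type":"array","items":{"type":"number"}}},"required":["commands"]}

```bash
ls; mkdir -p pics
python3 - <<'E'
from cell import ctrl
import cv2,numpy as np
s=ctrl.read_state();print(s, ctrl.grip_depth)
for n in("scene","top","wrist"):
    d=ctrl.get_image(n);cv2.imwrite(f"pics/{n}0.png",d["img"]);np.savez(f"pics/{n}0.npz",**d);print(n,d["K"].tolist(),np.round(d["T"],3).tolist())
E
```

```text
pics
{'clock': 0.0, 'qpos': array([ 1.25618819,  0.6293526 ,  0.03838143,  1.51838106, -0.02702695,
        0.99632255, -0.02002875]), 'qd': array([-0.00019052,  0.00062833, -0.00140563, -0.00040602, -0.00195233,
       -0.00019275, -0.00019413]), 'tau': array([ 4.69929109e-04, -5.63398576e+01,  1.22669064e+00, -1.93443096e+01,
        1.11349707e-02,  1.07068048e-02,  1.25621216e-05]), 'eef_pos': array([ 159.97309545, -629.34362551,  230.37962513]), 'tool_rot': array([-3.13964450e+00, -3.15678201e-05,  2.48813350e-01]), 'force': array([ 0.3045727 , -0.27577894, -0.04134974]), 'torque': array([-0.01530337, -0.0061828 , -0.00266776]), 'width': 85.35482595174986} 18.700000000000003
scene [[405.10855259467337, 0.0, 279.3890999259953], [0.0, 405.10855259467337, 218.3975928420591], [0.0, 0.0, 1.0]] [[0.069, 0.846, -0.528, 1032.833], [0.998, -0.065, 0.027, -18.18], [-0.012, -0.529, -0.849, 839.76], [0.0, 0.0, 0.0, 1.0]]
top [[437.98666686277767, 0.0, 277.58358227517505], [0.0, 437.98666686277767, 201.68955952648017], [0.0, 0.0, 1.0]] [[0.013, -0.999, 0.052, 480.937], [-1.0, -0.013, 0.0, -10.892], [0.0, -0.052, -0.999, 1287.32], [0.0, 0.0, 0.0, 1.0]]
wrist [[309.81802762667417, 0.0, 277.13279606303985], [0.0, 309.81802762667417, 211.41396705116594], [0.0, 0.0, 1.0]] [[0.245, -0.925, -0.291, 233.061], [-0.969, -0.235, -0.071, -611.7], [-0.002, 0.299, -0.954, 371.969], [0.0, 0.0, 0.0, 1.0]]
```

View pics/scene0.png

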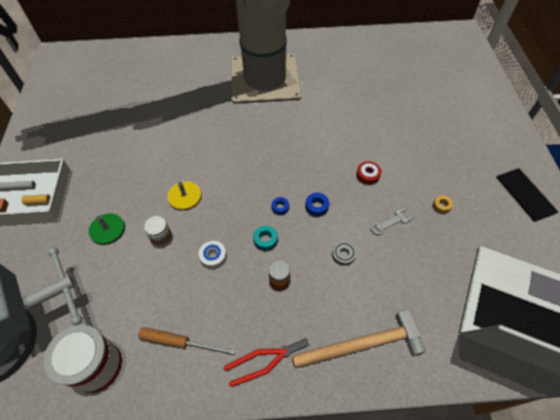

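View pics/top0.png

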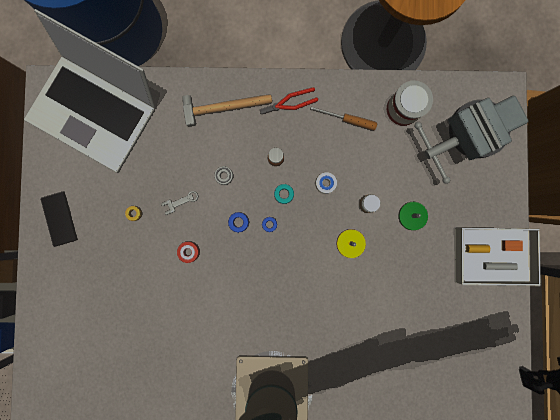

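View pics/wrist0.png

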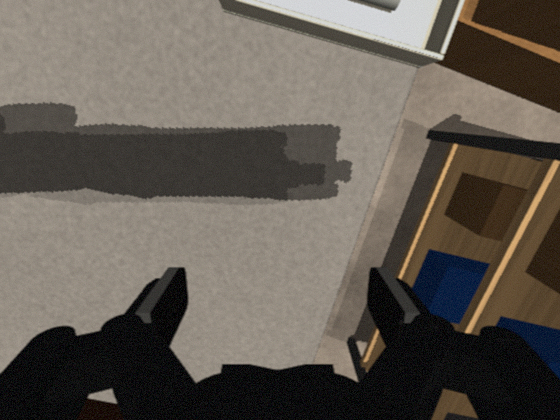

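The top view shows the green stand at (413,215), yellow at (351,244), tin (371,203), jar (276,156), white wheel (326,183), steel flange (224,176), red wheel (188,252) and brass (133,213). The blue rings are at (238,222), the larger decoy, and (269,225), the target; the turquoise decoy is at (284,194). Next I measure them.

```bash
cat > h.py <<'E'
import cv2,numpy as np
def ray(d,uv,z):
    K,T=d["K"],d["T"]; r=T[:3,:3]@np.linalg.inv(K)@np.array([uv[0],uv[1],1.]); o=T[:3,3]
    return o+r*(z-o[2])/r[2]
def proj(d,p):
    K,T=d["K"],d["T"]; c=T[:3,:3].T@(np.array(p)-T[:3,3]); q=K@c; return q[:2]/q[2]
E
python3 - <<'E'
from h import *
seeds=dict(green=((413,215),(107,229),12),yellow=((351,244),(184,195),12),tin=((371,203),(157,222),62),jar=((276,156),(279,268),65),white=((326,183),(212,253),24),flange=((224,176),(344,253),18),red=((188,252),(369,171),24),brass=((133,213),(443,203),20),blue=((269,225),(280,205),20),bigblue=((238,222),(317,203),20),turq=((284,194),(265,237),20))
for n,k in(("top",0),("scene",1)):
    d=dict(np.load(f"pics/{n}0.npz"));im=d["img"].astype(np.float32)
    lab=cv2.cvtColor(d["img"],cv2.COLOR_BGR2LAB).astype(np.float32)
    bg=cv2.medianBlur(d["img"],5); 
    for nm,v in seeds.items():
        u,w=v[k];R=26;x0,y0=u-R,w-R;p=lab[y0:w+R,x0:u+R]
        ref=np.median(np.r_[p[0],p[-1],p[:,0],p[:,-1]],0)
        dd=np.linalg.norm((p-ref)*[0.7,1.5,1.5],axis=2);m=(dd>26).astype(np.uint8)
        if nm in('green','yellow','brass'): m=((np.linalg.norm((p-ref)[:,:,1:],axis=2))>18).astype(np.uint8)
        cs,_=cv2.findContours(m,cv2.RETR_EXTERNAL,cv2.CHAIN_APPROX_NONE)
        c=min(cs,key=lambda c:-cv2.contourArea(c) if cv2.pointPolygonTest(c,(R,R),True)>-12 else 0)
        e=cv2.fitEllipse(cv2.convexHull(c)) if len(c)>5 else None
        uv=(e[0][0]+x0,e[0][1]+y0); P=ray(d,uv,v[2]); 
        sc=np.linalg.norm(P-ray(d,(uv[0]+1,uv[1]),v[2]))
        print(n,nm,np.round(uv,1),np.round(P[:2],1),"diam",np.round(np.array(e[1])*sc,0))
E
```

```text
top green [413.2 215.6] [ 511.8 -406. ] diam [83. 83.]
top yellow [350.9 243.3] [ 429.2 -225. ] diam [83. 84.]
top tin [368.6 203.1] [ 543.9 -265.5] diam [53. 61.]
top jar [275.6 157. ] [670.   -3.3] diam [47. 51.]
top white [325.5 182.6] [ 603.9 -148.4] diam [60. 63.]
top flange [223.9 176. ] [619.8 146.7] diam [49. 54.]
top red [187.9 251.4] [400.1 244.9] diam [62. 67.]
top brass [132.4 213.1] [508.1 408.9] diam [42. 45.]
top blue [269.2 223.9] [482.1  12.9] diam [44. 46.]
top bigblue [238.2 221.7] [487.4 102.5] diam [59. 61.]
top turq [283.6 193.5] [570.6 -27.7] diam [57. 58.]
scene green [105.9 228. ] [ 513.1 -406.8] diam [69. 88.]
scene yellow [183.8 194.9] [ 430.2 -226.1] diam [71. 87.]
scene tin [160.3 235.6] [ 573.3 -259.5] diam [54. 55.]
scene jar [279.  279.2] [698.   -4.7] diam [48. 50.]
scene white [211.6 252.3] [ 603.5 -151.5] diam [52. 60.]
scene flange [342.8 255.9] [631.8 143.5] diam [43. 52.]
scene red [368.2 172.8] [406.2 242.3] diam [63. 66.]
scene brass [443.1 203. ] [508.9 407.1] diam [40. 45.]
scene blue [279.8 205.7] [486.5  11.3] diam [46. 48.]
scene bigblue [316.6 204.3] [489.3 100.9] diam [61. 63.]
scene turq [265.2 238.2] [573.9 -28.9] diam [58. 62.]
```

```bash
cat >> h.py <<'E'
def go(x,y,z,yaw=0.0):
    from cell import ctrl
    from scipy.spatial.transform import Rotation as Ro
    s=ctrl.read_state();R=Ro.from_euler('xyz',s["tool_rot"]).as_matrix()
    t=R.T@(np.array([x,y,z])-s["eef_pos"])/25
    print("t",round(s["clock"],2),"pos",np.round(s["eef_pos"],1),"cmd",np.round(t,3),"twist",round(-np.degrees(yaw-s["tool_rot"][2])/6,3),"F",np.round(s["force"],1),"w",round(s["width"],1))
E
python3 -c "
from h import *
go(520,-190,200)"
```

```text
t 0.15 pos [ 160.  -629.5  230.6] cmd [ 18.286 -13.491   1.243] twist 2.376 F [-0.3 -0.6  0.2] w 85.7
```

Call:
servo_tool(
  commands=[18.29,-13.49,1.2,2.38,0,18.29,-13.49,1.2,2.38,0,18.29,-13.49,1.2,2.38,0,18.29,-13.49,1.2,2.38,0,18.29,-13.49,1.2,2.38,0,18.29,-13.49,1.2,2.38,0,18.29,-13.49,1.2,2.38,0,18.29,-13.49,1.2,2.38,0,18.29,-13.49,1.2,2.38,0,18.29,-13.49,1.2,2.38,0],
)

```text
clock: 0.98
eef_pos: [424.7, -306.4, 209.2]
tool_rot: [-3.142, 0.0, -0.001]
force: [1.0, -1.1, 0.1]
width: 85.6
```

```bash
python3 -c "
from h import *
go(520,-190,200)"
```

```text
t 0.98 pos [ 424.7 -306.4  209.2] cmd [ 3.811 -4.657  0.369] twist -0.006 F [ 1.  -1.1  0.1] w 85.6
```

Call:
servo_tool(
  commands=[3.6,-4.4,0.3,0,0,3.6,-4.4,0.3,0,0,3.6,-4.4,0.3,0,0,3.6,-4.4,0.3,0,0,3.6,-4.4,0.3,0,0,3.6,-4.4,0.3,0,0,3.6,-4.4,0.3,0,0],
)

```text
clock: 1.57
eef_pos: [512.9, -199.4, 201.7]
tool_rot: [3.141, 0.001, -0.002]
force: [0.6, -0.5, -0.1]
width: 85.1
```

Run:
```python
from h import *
from cell import ctrl
d=ctrl.get_image("wrist");cv2.imwrite("pics/w1.png",d["img"]);np.savez("pics/w1.npz",**d)
go(520,-190,200)
for n,p in dict(white=(604,-150,24),yellow=(430,-226,12),tin=(543,-268,62),green=(512,-406,12),blue=(484,12,20)).items(): print(n,proj(d,p))
```

```text
t 1.62 pos [ 512.7 -199.9  201.8] cmd [ 0.291 -0.397  0.072] twist -0.029 F [-0.2 -0.3  1. ] w 85.1
white [225.10673891  97.13667926]
yellow [299.45158137 255.40272803]
tin [351.75732019 166.01399013]
green [465.57120404 186.59757741]
blue [ 83.80726849 214.29326826]
```

View pics/w1.png

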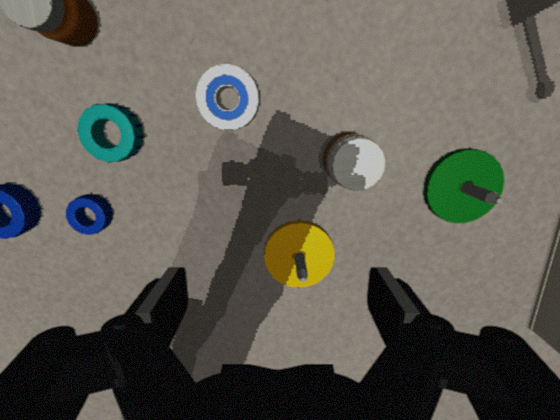

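The wrist view agrees with the estimates: white (227,97), yellow (300,255), green (465,186), tin (355,162), small blue (88,214). I fit them here.

```bash
cat >> h.py <<'E'
def fit(d,uv,z,R,mode,lo=None,hi=None):
    u,w=map(int,uv);H,W=d["img"].shape[:2];x0,y0=max(u-R,0),max(w-R,0);p=d["img"][y0:min(w+R,H),x0:min(u+R,W)]
    hsv=cv2.cvtColor(p,cv2.COLOR_BGR2HSV)
    m=cv2.inRange(hsv,np.array(lo),np.array(hi))
    m=cv2.morphologyEx(m,cv2.MORPH_OPEN,np.ones((3,3)))
    cs,_=cv2.findContours(m,cv2.RETR_EXTERNAL,cv2.CHAIN_APPROX_NONE)
    c=max(cs,key=cv2.contourArea);e=cv2.fitEllipse(cv2.convexHull(c))
    q=(e[0][0]+x0,e[0][1]+y0);P=ray(d,q,z);sc=np.linalg.norm(P-ray(d,(q[0]+1,q[1]),z))
    return np.round(q,1),np.round(P[:2],1),np.round(np.array(e[1])*sc,0)
E
python3 - <<'E'
from h import *
d=dict(np.load("pics/w1.npz"))
print("yellow",fit(d,(299,255),12,45,0,(15,120,60),(40,255,255)))
print("green",fit(d,(465,187),12,48,0,(40,120,40),(85,255,255)))
print("whiteouter",fit(d,(227,97),24,40,0,(0,0,170),(180,70,255)))
print("whiteblue",fit(d,(227,97),24,40,0,(100,100,60),(130,255,255)))
print("blue",fit(d,(88,214),20,28,0,(100,100,110),(130,255,255)))
hsv=cv2.cvtColor(d["img"],cv2.COLOR_BGR2HSV)
for p in[(227,75),(227,97),(78,214),(88,232),(110,214)]:print(p,hsv[p[1],p[0]])
for n,p in dict(t=(430,-226,66),g=(512,-406,66)).items(): print(n,proj(d,p))
E
```

```text
yellow (array([298.7, 253.8]), array([ 432.1, -225.1]), array([79., 83.]))
green (array([464.5, 185.6]), array([ 513.1, -404.7]), array([75., 89.]))
whiteouter (array([226.4,  96.6]), array([ 604.5, -151.3]), array([59., 64.]))
whiteblue (array([226.5,  97.1]), array([ 604. , -151.3]), array([40., 43.]))
blue (array([ 84.7, 216. ]), array([482. ,  11.4]), array([37., 45.]))
(227, 75) [110 102 180]
(227, 97) [ 17  27 130]
(78, 214) [109 255  37]
(88, 232) [110 240 136]
(110, 214) [114 239  31]
t [303.1409848  278.78608472]
g [499.38205221 199.655587  ]
```

```bash
python3 -c "
from h import *
go(604.2,-151,70)"
```

```text
t 1.62 pos [ 512.7 -199.9  201.8] cmd [ 3.66  -1.972  5.267] twist -0.029 F [-0.2 -0.3  1. ] w 85.1
```

Call:
servo_tool(
  commands=[1.4,-0.8,1.2,0,0,2.6,-1.4,2.5,0,0,3.66,-1.97,3.8,0,0,3.66,-1.97,5,0,0,3.66,-1.97,5.26,0,0,3.66,-1.97,5.26,0,0,3.66,-1.97,5.26,0,0],
)

```text
clock: 2.2
eef_pos: [604.2, -151.5, 70.9]
tool_rot: [3.14, 0.001, -0.003]
force: [0.2, -1.1, -0.1]
width: 85.5
```

Run:
```python
from h import *
from cell import ctrl
d=ctrl.get_image("wrist");cv2.imwrite("pics/w2.png",d["img"]);np.savez("pics/w2.npz",**d)
go(604.2,-151,4)
print(proj(d,(604,-151,24)))
```

```text
t 2.25 pos [ 605.2 -151.6   72.1] cmd [-0.043 -0.03   2.725] twist -0.033 F [-0.2  0.3  0.5] w 85.8
[275.30339242 235.47414291]
```

View pics/w2.png

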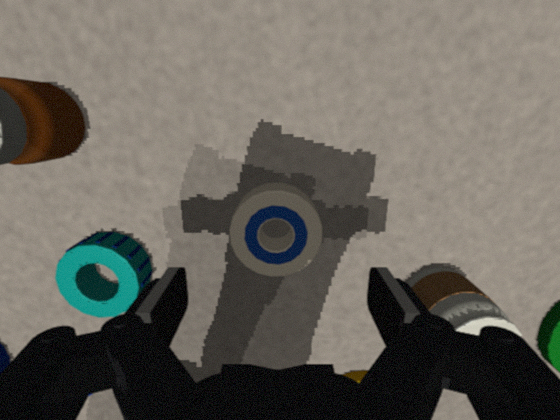

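The wheel sits centred at (276,234), as predicted. I descend and close.

Call:
servo_tool(
  commands=[-0.03,0,0.9,0,0,-0.03,0,1.8,0,0,-0.03,0,2.4,0,0,-0.03,0,2.72,0,0,-0.03,0,2.72,0,0.2,-0.03,0,2.72,0,1,-0.03,0,2.72,0,1,-0.03,0,2.72,0,1,-0.03,0,2.72,0,1,-0.03,0,2.72,0,1],
)

```text
clock: 3.08
eef_pos: [605.7, -150.1, 5.0]
tool_rot: [3.14, -0.003, -0.001]
force: [-2.1, -0.5, 6.8]
width: 59.8
```

Run:
```python
from h import *
from cell import ctrl
d=ctrl.get_image("wrist");cv2.imwrite("pics/w3.png",d["img"]);np.savez("pics/w3.npz",**d)
go(604.2,-151,120)
```

```text
t 3.13 pos [ 605.6 -150.1    5. ] cmd [-0.045  0.04  -4.6  ] twist -0.012 F [-1.2 -0.7  6. ] w 60.3
```

View pics/w3.png

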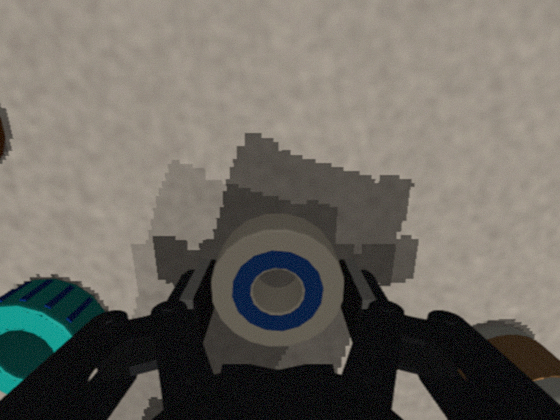

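Call:
servo_tool(
  commands=[0,0,-0.7,0,1,0,0,-1.6,0,1,0,0,-2.7,0,1,0,0,-3.9,0,1,-0.8,0.35,-4.6,0,1,-2,0.9,-4.6,0,1,-3.4,1.5,-4.6,0,1,-4.8,2.1,-4.6,0,1,-6,2.6,-4.6,0,1,-6.8,2.95,-4.6,0,1],
)

```text
clock: 3.97
eef_pos: [431.2, -224.4, 118.8]
tool_rot: [3.14, 0.0, -0.003]
force: [-1.2, 0.8, -1.0]
width: 60.2
```

Call:
servo_tool(
  commands=[-0.2,0,0,0,1,-0.2,0,0,0,1,-0.2,0,0,0,1],
)

```text
clock: 4.22
eef_pos: [431.2, -222.8, 118.4]
tool_rot: [3.141, -0.003, -0.0]
force: [0.1, 0.0, -1.3]
width: 59.9
```

Run:
```python
from h import *
from cell import ctrl
d=ctrl.get_image("wrist");cv2.imwrite("pics/w4.png",d["img"]);np.savez("pics/w4.npz",**d)
go(430.5,-225.5,120)
s=ctrl.read_state()
zt=s["eef_pos"][2]-5+24
q=fit(d,(276,290),zt,75,0,(100,100,40),(130,255,255));print("disc",q,"rel TCP",q[1]-s["eef_pos"][:2])
print("tip",proj(d,(430.5,-225.5,66)))
```

```text
t 4.27 pos [ 431.7 -222.5  118.2] cmd [-0.049  0.122 -0.073] twist 0.008 F [ 0.3  0.2 -0.6] w 60.0
disc (array([277. , 290.2]), array([ 430.8, -223.5]), array([36., 41.])) rel TCP [-0.91670885 -1.04374421]
tip [280.08960868 233.34764613]
```

View pics/w4.png

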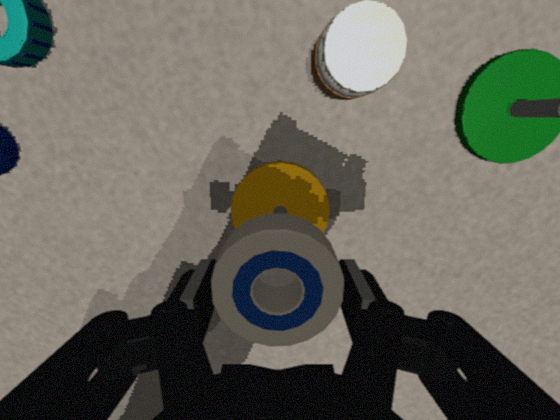

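Call:
servo_tool(
  commands=[0,0.08,0,0,1,0,0.08,0.6,0,1,0,0.08,1.2,0,1,0,0.08,1.7,0,1,0,0.08,2.1,0,1,0,0.08,2.5,0,1,0,0.08,2.5,0,1],
)

```text
clock: 4.85
eef_pos: [429.4, -224.0, 53.2]
tool_rot: [-3.14, 0.002, 0.0]
force: [0.1, 0.6, -1.2]
width: 60.0
```

Run:
```python
from h import *
from cell import ctrl
d=ctrl.get_image("wrist");cv2.imwrite("pics/w5.png",d["img"]);np.savez("pics/w5.npz",**d)
go(431.2,-224.5,19)
```

```text
t 4.9 pos [ 429.5 -224.3   54. ] cmd [0.07  0.011 1.399] twist 0.002 F [ 0.4  0.8 -0.6] w 60.1
```

View pics/w5.png

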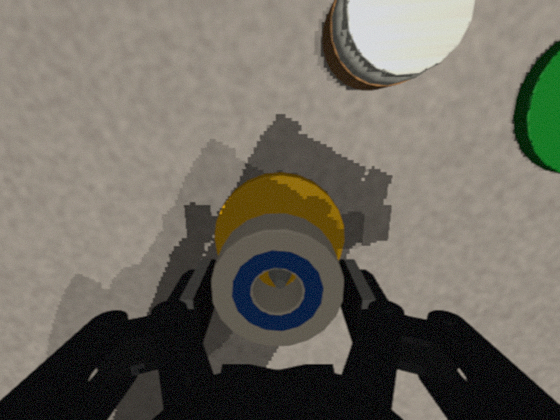

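The post shows inside the bore, at about (280,283). I lower the wheel and release.

Call:
servo_tool(
  commands=[0.03,0,0.4,0,1,0.03,0,0.8,0,1,0.03,0,1.15,0,1,0.03,0,1.38,0,1,0.03,0,1.38,0,1,0.03,0,1.38,0,1],
)

```text
clock: 5.4
eef_pos: [430.0, -224.6, 19.9]
tool_rot: [-3.141, 0.001, -0.001]
force: [0.2, -0.0, -0.3]
width: 60.0
```

```bash
python3 -c "
from h import *
go(431,-224.5,17)"
```

```text
t 5.4 pos [ 430.  -224.6   19.9] cmd [ 0.04  -0.003  0.115] twist -0.006 F [ 0.2 -0.  -0.3] w 60.0
```

Call:
servo_tool(
  commands=[0.03,0,0.08,0,1,0.03,0,0.08,0,1,0.03,0,0.08,0,0,0.03,0,0.08,0,0,0.03,0,0.08,0,0,0.03,0,0.08,0,0,0.03,0,-0.8,0,0,0.03,0,-2,0,0,0.03,0,-3.4,0,0,0.03,0,-3.4,0,0],
)

```text
clock: 6.23
eef_pos: [434.1, -226.3, 110.3]
tool_rot: [3.138, -0.008, -0.001]
force: [0.3, -0.6, 0.7]
width: 85.3
```

Run:
```python
from h import *
from cell import ctrl
d=ctrl.get_image("wrist");cv2.imwrite("pics/w6.png",d["img"]);np.savez("pics/w6.npz",**d)
go(483,12,120)
q=fit(d,(276,240),36,75,0,(100,100,40),(130,255,255));print("disc",q)
```

```text
t 6.28 pos [ 433.2 -225.7  108.3] cmd [ 1.988 -9.51  -0.482] twist -0.005 F [0.2 0.2 0.2] w 85.5
disc (array([274.6, 226.6]), array([ 430.6, -225.3]), array([38., 40.]))
```

View pics/w6.png

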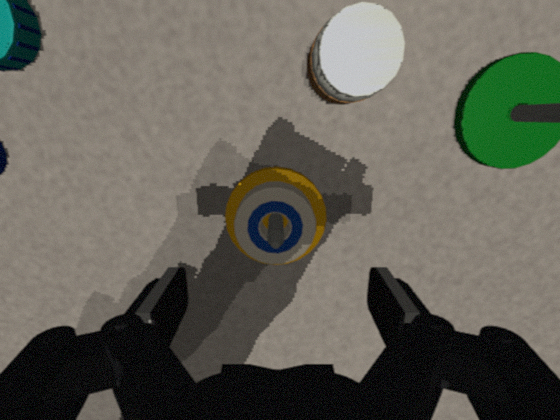

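The white wheel lies flat on the yellow foot, centred on the post. The blue collar is next.

Call:
servo_tool(
  commands=[0.3,-1.4,0,0,0,0.6,-2.9,0,0,0,1,-4.5,0,0,0,1.3,-6.1,0,0,0,1.7,-7.7,0,0,0,1.95,-9.2,0,0,0,1.95,-9.5,0,0,0.35,1.95,-9.5,0,0,0.35,1.95,-9.5,0,0,0.35],
)

```text
clock: 7.03
eef_pos: [479.2, 12.5, 104.7]
tool_rot: [3.141, 0.002, 0.001]
force: [-0.3, 0.2, 0.1]
width: 55.8
```

Run:
```python
from h import *
from cell import ctrl
d=ctrl.get_image("wrist");cv2.imwrite("pics/w7.png",d["img"]);np.savez("pics/w7.npz",**d)
print(proj(d,(483,12,20)))
print(fit(d,proj(d,(483,12,20)),20,45,0,(95,100,30),(130,255,255)))
go(483,12,70)
```

```text
[276.88589392 212.05013947]
(array([276.5, 210.8]), array([484. ,  12.3]), array([42., 44.]))
t 7.08 pos [479.2  11.2 104.9] cmd [ 0.153 -0.033  1.395] twist -0.018 F [-0.2 -1.2 -0.1] w 55.5
```

View pics/w7.png

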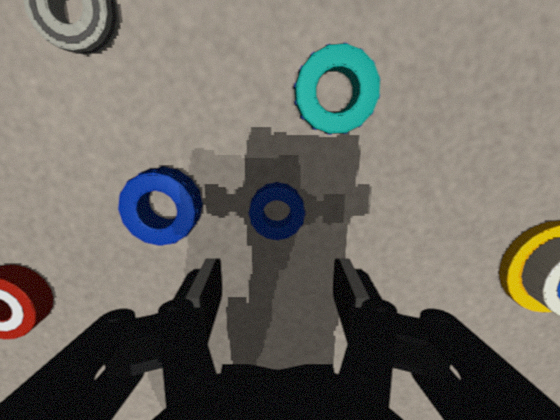

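Call:
servo_tool(
  commands=[0.19,0,0.8,0,0.25,0.19,0,1.8,0,0.25,0.19,0,2.7,0,0.25,0.19,0,3.5,0,0.25,0.19,0,4,0,0.25,0.19,0,4.02,0,0.25,0.19,0,4.02,0,1,0.19,0,4.02,0,1,0.19,0,4.02,0,1,0.19,0,4.02,0,1],
)

```text
clock: 7.92
eef_pos: [485.2, 11.8, 5.4]
tool_rot: [3.141, -0.001, -0.002]
force: [-0.3, -0.1, -1.4]
width: 41.5
```

Run:
```python
from h import *
from cell import ctrl
d=ctrl.get_image("wrist");cv2.imwrite("pics/w8.png",d["img"]);np.savez("pics/w8.npz",**d)
go(431,-225,120)
```

```text
t 7.97 pos [485.2  12.1   5.3] cmd [-2.147  9.488 -4.589] twist -0.015 F [ 1.   0.2 -0.3] w 41.9
```

View pics/w8.png

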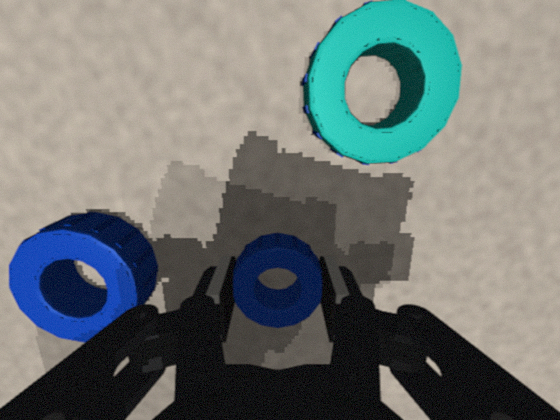

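Call:
servo_tool(
  commands=[0,0,-0.7,0,1,0,0,-1.6,0,1,0,0,-2.7,0,1,0,0.3,-3.9,0,1,-0.2,1.2,-4.5,0,1,-0.5,2.4,-4.5,0,1,-0.8,3.8,-4.5,0,1,-1.2,5.3,-4.5,0,1,-1.6,6.8,-4.5,0,1,-1.9,8.2,-4.5,0,1],
)

```text
clock: 8.8
eef_pos: [436.0, -194.3, 117.8]
tool_rot: [3.141, -0.0, -0.001]
force: [1.0, 0.7, 0.0]
width: 41.6
```

Call:
servo_tool(
  commands=[-0.2,0.9,0,0,1,-0.2,1.2,0,0,1,-0.2,1.2,0,0,1,-0.2,1.2,0,0,1],
)

```text
clock: 9.13
eef_pos: [432.3, -221.3, 117.4]
tool_rot: [-3.141, -0.0, -0.0]
force: [-0.6, 1.1, -0.5]
width: 41.2
```

Run:
```python
from h import *
from cell import ctrl
d=ctrl.get_image("wrist");cv2.imwrite("pics/w9.png",d["img"]);np.savez("pics/w9.npz",**d)
s=ctrl.read_state()
zt=s["eef_pos"][2]-5.3+20
print(proj(d,(*s["eef_pos"][:2],zt)))
q=fit(d,(276,285),zt,60,0,(95,100,30),(130,255,255));print("disc",q,"rel TCP",q[1]-s["eef_pos"][:2])
go(430.5,-225.3,120)
```

```text
[273.61471684 284.36899145]
disc (array([278.6, 273. ]), array([ 438.4, -222.7]), array([43., 50.])) rel TCP [ 5.89662871 -2.28500345]
t 9.18 pos [ 432.5 -220.4  117.3] cmd [-0.08   0.195 -0.107] twist 0.014 F [ 0.9 -0.1 -1.3] w 41.5
```

View pics/w9.png

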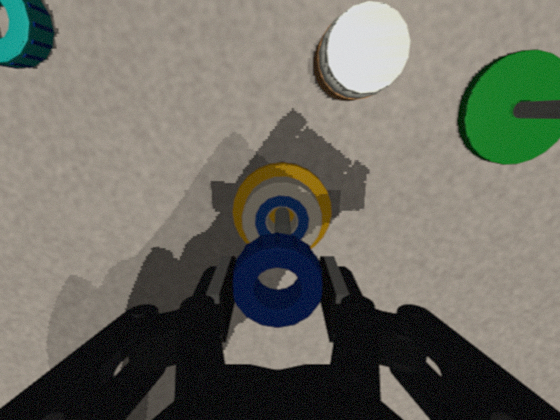

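Call:
servo_tool(
  commands=[-0.04,0.17,0,0,1,-0.04,0.17,0.4,0,1,-0.04,0.17,0.9,0,1,-0.04,0.17,1.3,0,1,-0.04,0.17,1.6,0,1,-0.04,0.17,1.6,0,1,-0.04,0.17,1.6,0,1],
)

```text
clock: 9.77
eef_pos: [430.8, -226.0, 76.7]
tool_rot: [-3.141, 0.001, -0.0]
force: [-0.0, -0.4, -1.2]
width: 42.0
```

Run:
```python
from h import *
from cell import ctrl
d=ctrl.get_image("wrist");cv2.imwrite("pics/w10.png",cv2.resize(d["img"][180:360,180:380],None,fx=3,fy=3));np.savez("pics/w10.npz",**d)
go(431.3,-224.8,47)
```

```text
t 9.82 pos [ 431.1 -226.3   77.2] cmd [ 0.008 -0.06   1.208] twist -0.003 F [-0.4 -0.8 -0.7] w 42.0
```

View pics/w10.png

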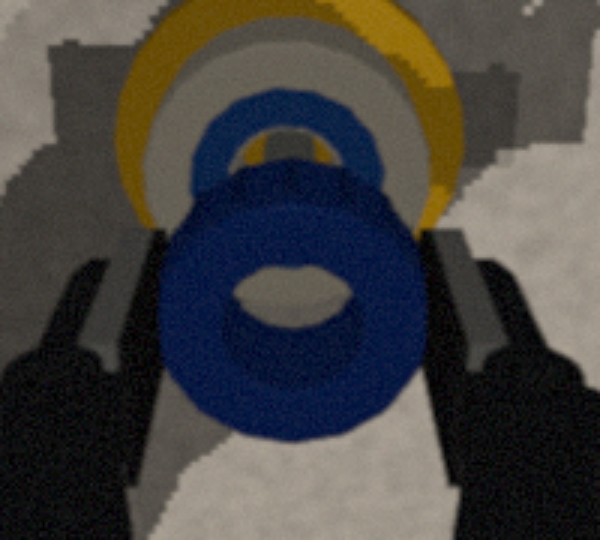

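Call:
servo_tool(
  commands=[0,-0.04,0.2,0,1,0,-0.04,0.4,0,1,0,-0.04,0.6,0,1,0,-0.04,0.6,0,1],
)

```text
clock: 10.15
eef_pos: [430.7, -225.1, 61.5]
tool_rot: [-3.141, 0.001, -0.0]
force: [-1.5, 0.1, -0.4]
width: 41.9
```

Run:
```python
from h import *
from cell import ctrl
d=ctrl.get_image("wrist");cv2.imwrite("pics/w11.png",cv2.resize(d["img"][180:360,180:380],None,fx=3,fy=3));np.savez("pics/w11.npz",**d)
go(431.3,-224.8,41.8)
```

```text
t 10.2 pos [ 430.8 -225.2   61.8] cmd [ 0.023 -0.017  0.801] twist -0.004 F [ 1.1 -0.5 -1.4] w 41.9
```

View pics/w11.png

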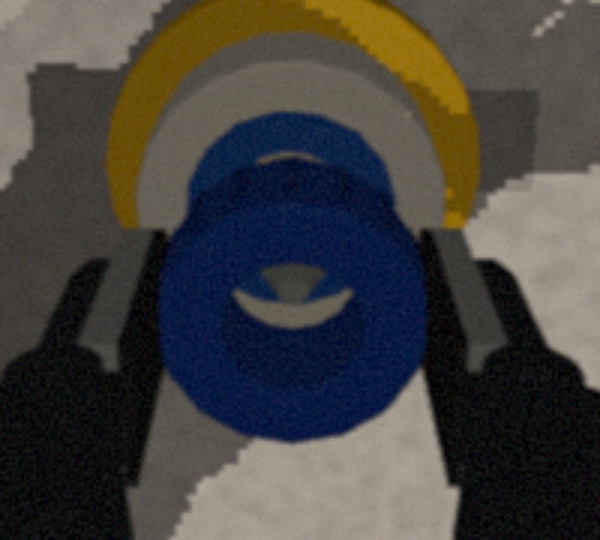

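The post nose is in the bore at crop (292,290). I finish the descent, release and lift.

Call:
servo_tool(
  commands=[0.02,0,0.3,0,1,0.02,0,0.6,0,1,0.02,0,0.8,0,1,0.02,0,0.8,0,1,0.02,0,0.82,0,1],
)

```text
clock: 10.62
eef_pos: [431.4, -225.3, 41.4]
tool_rot: [-3.141, 0.001, -0.001]
force: [0.5, -0.7, -0.4]
width: 41.3
```

Call:
servo_tool(
  commands=[0,0,0.02,0,0.2,0,0,0.02,0,0.2,0,0,0.02,0,0,0,0,0.02,0,0,0,0,-0.6,0,0,0,0,-1.6,0,0,0,0,-2.7,0,0,0,0,-2.7,0,0],
)

```text
clock: 11.28
eef_pos: [434.0, -226.8, 113.2]
tool_rot: [3.138, -0.007, -0.001]
force: [-0.3, -0.5, -0.3]
width: 85.7
```

Run:
```python
from h import *
from cell import ctrl
d=ctrl.get_image("wrist");cv2.imwrite("pics/w12.png",d["img"]);np.savez("pics/w12.npz",**d)
go(622,145,120)
```

```text
t 11.33 pos [ 433.4 -226.3  111.6] cmd [  7.542 -14.854  -0.335] twist -0.003 F [ 0.4 -0.2 -0. ] w 85.2
```

View pics/w12.png

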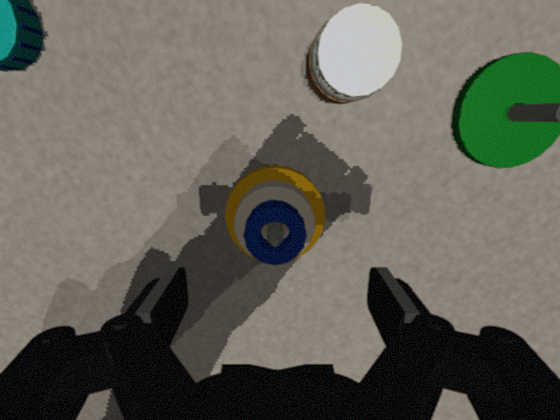

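The yellow set is complete, with the post nose showing through the blue collar. Next is the flange.

Call:
servo_tool(
  commands=[0.6,-1.2,-0.3,0,0,1.2,-2.4,-0.6,0,0,1.9,-3.8,-0.6,0,0,2.6,-5.2,-0.6,0,0,3.3,-6.6,-0.6,0,0,4.1,-8,-0.6,0,0,4.8,-9.4,-0.6,0,0,5.5,-10.8,-0.6,0,0,6.2,-12.2,-0.6,0,0,6.8,-13.4,-0.6,0,0],
)

```text
clock: 12.17
eef_pos: [601.9, 112.9, 123.2]
tool_rot: [-3.141, 0.001, 0.002]
force: [1.4, 0.2, 0.0]
width: 85.5
```

Call:
servo_tool(
  commands=[0.3,-1,0,0,0,0.4,-1.2,0,0,0,0.4,-1.2,0,0,0,0.4,-1.2,0,0,0],
)

```text
clock: 12.5
eef_pos: [610.8, 138.5, 123.3]
tool_rot: [3.14, 0.002, -0.001]
force: [0.4, 0.0, 0.3]
width: 85.5
```

Run:
```python
from h import *
from cell import ctrl
d=ctrl.get_image("wrist");cv2.imwrite("pics/w13.png",d["img"]);np.savez("pics/w13.npz",**d)
print(proj(d,(622,145,18)))
go(622,145,70)
```

```text
[268.20939285 195.95344066]
t 12.55 pos [610.9 137.3 123.6] cmd [ 0.446 -0.311  2.145] twist -0.022 F [-0.4 -0.3  0.9] w 85.7
```

View pics/w13.png

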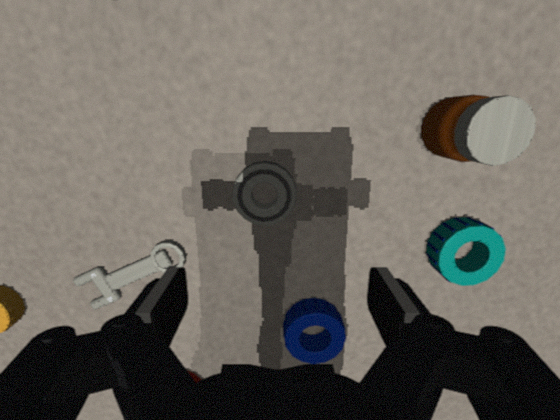

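Run:
```python
from h import *
d=dict(np.load("pics/w13.npz"))
for p in[(265,190.5),(265,192)]:print(ray(d,p,18))
for p in[(183,250),(160,240),(170,270)]:print(ray(d,p,8))
cv2.imwrite("pics/w13c.png",cv2.resize(d["img"][140:240,210:330],None,fx=5,fy=5,interpolation=0))
```

```text
[626.60746229 147.57578902  18.        ]
[625.34653283 147.59280567  18.        ]
[569.08103796 222.85585952   8.        ]
[578.88668654 242.51614184   8.        ]
[548.94297664 236.73993342   8.        ]
```

View pics/w13c.png

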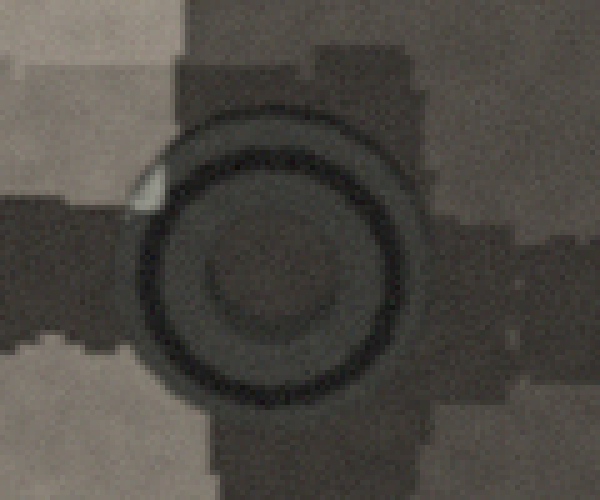

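Call:
servo_tool(
  commands=[0.46,-0.41,0.9,0,0,0.46,-0.41,2,0,0,0.46,-0.41,3.2,0,0,0.46,-0.41,4.2,0,0,0.46,-0.41,4.8,0,0,0.46,-0.41,4.86,0,0,0.46,-0.41,4.86,0,0],
)

```text
clock: 13.13
eef_pos: [622.9, 148.1, 2.5]
tool_rot: [3.141, 0.001, -0.002]
force: [1.2, 0.1, 0.5]
width: 85.2
```

Run:
```python
from h import *
from cell import ctrl
d=ctrl.get_image("wrist");cv2.imwrite("pics/w14.png",d["img"]);np.savez("pics/w14.npz",**d)
print(proj(d,(622.5,148,18)))
go(622.5,148,2)
```

```text
[275.81549192 286.53517207]
t 13.18 pos [623.9 148.7   3.7] cmd [-0.058  0.027  0.068] twist -0.018 F [-0.4  0.6 -0.3] w 85.8
```

View pics/w14.png

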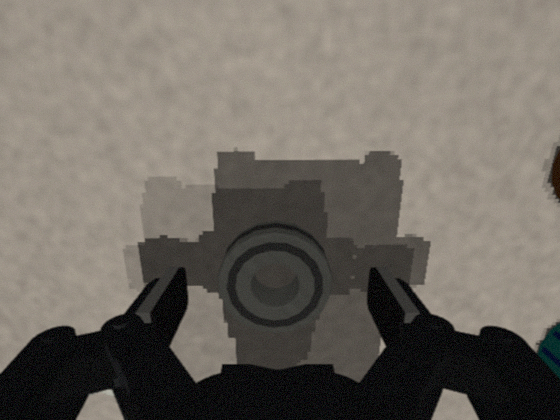

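The flange is centred between the fingers at (275,285). I close on it.

Call:
servo_tool(
  commands=[-0.03,0,0.06,0,0.5,-0.03,0,0.06,0,1,-0.03,0,0.06,0,1,-0.03,0,0.06,0,1,-0.03,0,0.06,0,1,-0.03,0,0.06,0,1],
)

```text
clock: 13.68
eef_pos: [623.4, 149.9, 3.5]
tool_rot: [-3.141, -0.002, -0.001]
force: [-1.9, -0.4, 8.1]
width: 52.0
```

Run:
```python
from h import *
from cell import ctrl
go(512.5,-405.5,120)
```

```text
t 13.68 pos [623.4 149.9   3.5] cmd [-4.412 22.214 -4.684] twist -0.006 F [-1.9 -0.4  8.1] w 52.0
```

Call:
servo_tool(
  commands=[0,0,-0.6,0,1,0,0,-1.5,0,1,0,0,-2.6,0,1,0,0,-3.8,0,1,-0.1,0.7,-4.7,0,1,-0.4,2,-4.7,0,1,-0.7,3.4,-4.7,0,1,-1,4.9,-4.7,0,1,-1.3,6.4,-4.7,0,1,-1.6,7.9,-4.7,0,1],
)

```text
clock: 14.52
eef_pos: [581.9, -49.1, 120.1]
tool_rot: [3.142, -0.001, 0.0]
force: [-0.8, -0.3, -1.0]
width: 51.6
```

Call:
servo_tool(
  commands=[-0.3,1.5,0,0,1,-0.6,3,0,0,1,-0.9,4.5,0,0,1,-1.2,6,0,0,1,-1.5,7.5,0,0,1,-1.8,9,0,0,1,-2.1,10.5,0,0,1,-2.3,12,0,0,1,-2.5,13.2,0,0,1,-2.6,14,0,0,1],
)

```text
clock: 15.35
eef_pos: [515.0, -402.8, 120.2]
tool_rot: [3.138, 0.0, -0.005]
force: [-0.7, -0.4, -2.7]
width: 51.9
```

Run:
```python
from h import *
from cell import ctrl
d=ctrl.get_image("wrist");cv2.imwrite("pics/w15.png",d["img"]);np.savez("pics/w15.npz",**d)
go(513,-405,100)
```

```text
t 15.4 pos [ 513.9 -407.2  120.5] cmd [-0.038 -0.094  0.817] twist -0.079 F [ 0.1 -4.6 -1.7] w 51.6
```

View pics/w15.png

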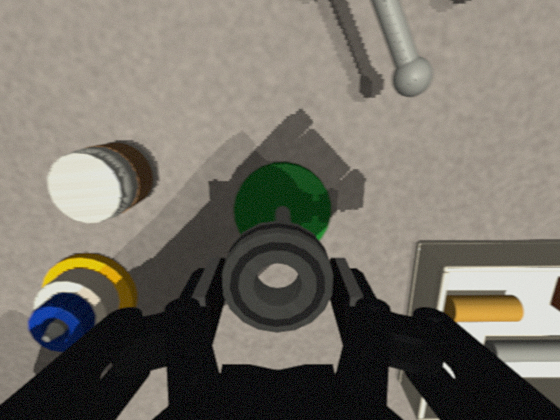

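Call:
servo_tool(
  commands=[0,0,0.8,0,1,0,0,0.8,0,1,0,0,0.8,0,1,0,0,0.8,0,1],
)

```text
clock: 15.73
eef_pos: [517.8, -396.8, 99.6]
tool_rot: [-3.141, -0.0, 0.001]
force: [0.4, 0.6, -2.0]
width: 52.1
```

Run:
```python
from h import *
from cell import ctrl
d=ctrl.get_image("wrist");cv2.imwrite("pics/w16.png",cv2.resize(d["img"][140:360,160:400],None,fx=2.5,fy=2.5));np.savez("pics/w16.npz",**d)
go(513,-405,60)
s=ctrl.read_state();x,y,z=s["eef_pos"]
print("stand foot",proj(d,(512.5,-405.5,12)),"post20",proj(d,(512.5,-405.5,50)))
print("flange TCP",proj(d,(x,y,z+15)),"+1mm",proj(d,(x+1,y+1,z+15)))
```

```text
t 15.78 pos [ 518.1 -397.1   99.9] cmd [-0.204  0.317  1.595] twist 0.009 F [-0.4 -0.5 -2.4] w 51.6
stand foot [287.49065961 222.17811259] post20 [289.24813849 241.12242182]
flange TCP [276.18518958 284.8889538 ] +1mm [274.01003422 282.96952655]
```

View pics/w16.png

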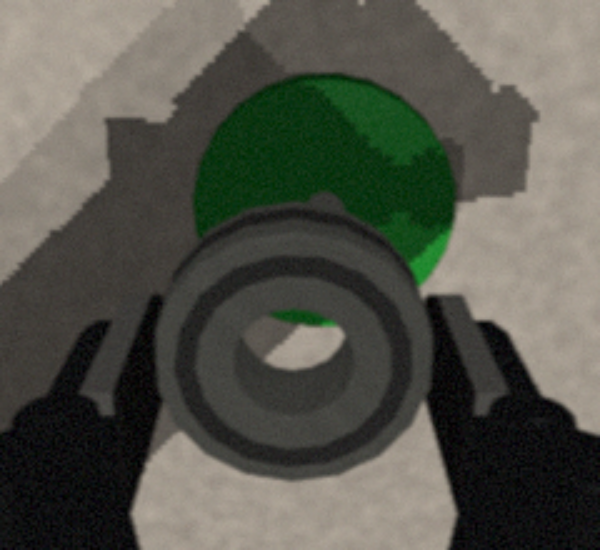

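Run:
```python
from h import *
d=dict(np.load("pics/w16.npz"))
m=cv2.inRange(cv2.cvtColor(d["img"],cv2.COLOR_BGR2HSV),(45,120,25),(85,255,255))
m[:,:200]=0;m[:130]=0
cs,_=cv2.findContours(m,cv2.RETR_EXTERNAL,cv2.CHAIN_APPROX_NONE);c=max(cs,key=cv2.contourArea)[:,0]
# upper outline pixels only (foot upper face rim), least-squares circle of known radius 42 on z=12 plane
P=np.array([ray(d,p,12)[:2] for p in c if p[1]<215])
from scipy.optimize import least_squares
r=least_squares(lambda q:np.hypot(*(P-q).T)-42,[512,-405],loss='soft_l1');print("foot",r.x,np.abs(r.fun).mean())
print("flange",ray(d,(277.5,284.3),99.9-3.5+18))
```

```text
foot [ 511.16285326 -406.70561706] 0.6622746688131012
flange [ 518.0903817 -397.6673662  114.4      ]
```

Call:
servo_tool(
  commands=[-0.25,0.35,0,0,1,-0.25,0.35,0,0,1,-0.25,0.35,0.2,0,1,-0.25,0.35,0.5,0,1,-0.25,0.35,0.9,0,1,-0.25,0.35,0.9,0,1,-0.25,0.35,0.9,0,1],
)

```text
clock: 16.37
eef_pos: [510.4, -405.5, 74.9]
tool_rot: [-3.14, 0.002, -0.0]
force: [-0.7, -0.7, -1.3]
width: 51.7
```

Run:
```python
from h import *
from cell import ctrl
d=ctrl.get_image("wrist");cv2.imwrite("pics/w17.png",cv2.resize(d["img"][140:360,160:400],None,fx=2.5,fy=2.5));np.savez("pics/w17.npz",**d)
go(511.9,-405.8,60)
```

```text
t 16.42 pos [ 510.8 -406.    75.6] cmd [ 0.043 -0.009  0.624] twist -0.002 F [ 1.5 -0.3 -1.7] w 51.6
```

View pics/w17.png

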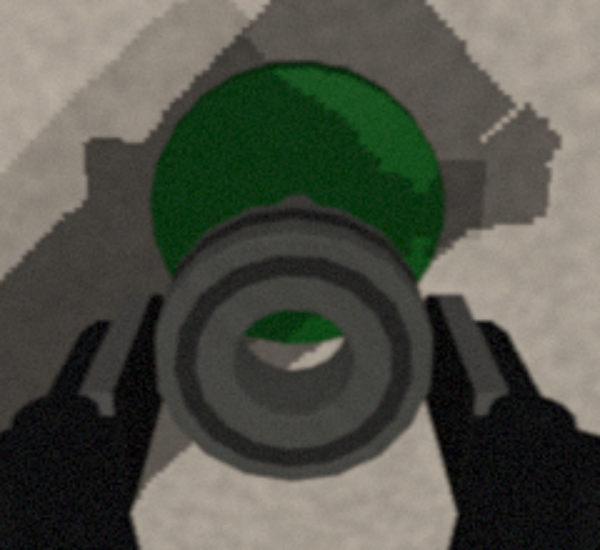

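Call:
servo_tool(
  commands=[0.04,0.02,0.3,0,1,0.04,0.02,0.6,0,1,0.04,0.02,0.75,0,1,0.04,0.02,0.75,0,1],
)

```text
clock: 16.75
eef_pos: [511.3, -406.2, 56.1]
tool_rot: [-3.14, 0.002, -0.0]
force: [0.2, 0.9, -3.3]
width: 51.8
```

Run:
```python
from h import *
from cell import ctrl
d=ctrl.get_image("wrist");cv2.imwrite("pics/w18.png",cv2.resize(d["img"][140:360,160:400],None,fx=2.5,fy=2.5));np.savez("pics/w18.npz",**d)
go(511.9,-405.8,15.5)
```

```text
t 16.8 pos [ 511.6 -406.6   56.7] cmd [ 0.015 -0.029  1.65 ] twist -0.005 F [-0.2 -0.1 -2.6] w 51.8
```

View pics/w18.png

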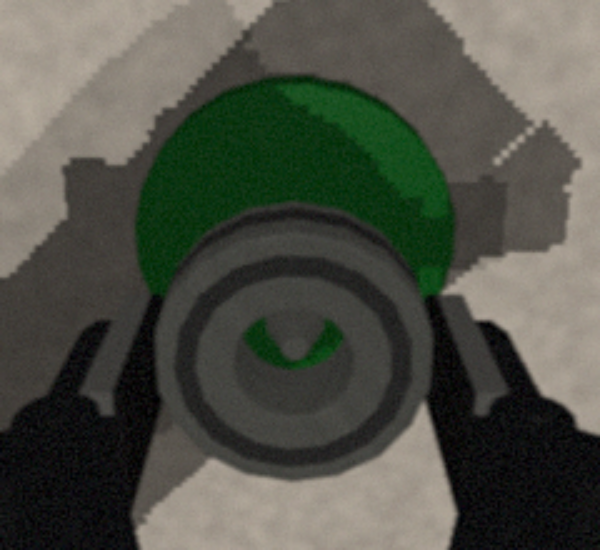

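The post nose is centred in the bore at crop (294,348). I lower the flange.

Call:
servo_tool(
  commands=[0.01,-0.02,0.4,0,1,0.01,-0.02,0.9,0,1,0.01,-0.02,1.3,0,1,0.01,-0.02,1.6,0,1,0.01,-0.02,1.63,0,1,0.01,-0.02,1.63,0,1],
)

```text
clock: 17.3
eef_pos: [511.8, -406.2, 15.9]
tool_rot: [-3.141, 0.001, -0.001]
force: [-0.2, 0.2, -1.5]
width: 51.4
```

Call:
servo_tool(
  commands=[0,0,0.02,0,1,0,0,0.02,0,0,0,0,0.02,0,0,0,0,0.02,0,0,0,0,0.02,0,0,0,0,-0.8,0,0,0,0,-2,0,0,0,0,-3.4,0,0,0,0,-4,0,0,0,0,-4,0,0],
)

```text
clock: 18.13
eef_pos: [514.7, -408.8, 121.8]
tool_rot: [3.136, -0.007, -0.001]
force: [-0.3, -0.4, 0.6]
width: 85.6
```

Run:
```python
from h import *
from cell import ctrl
d=ctrl.get_image("wrist");cv2.imwrite("pics/w19.png",d["img"]);np.savez("pics/w19.npz",**d)
go(403,243,120)
```

```text
t 18.18 pos [ 513.6 -407.6  119.5] cmd [ -4.436 -26.022  -0.12 ] twist -0.004 F [0.2 0.2 0.5] w 85.6
```

View pics/w19.png

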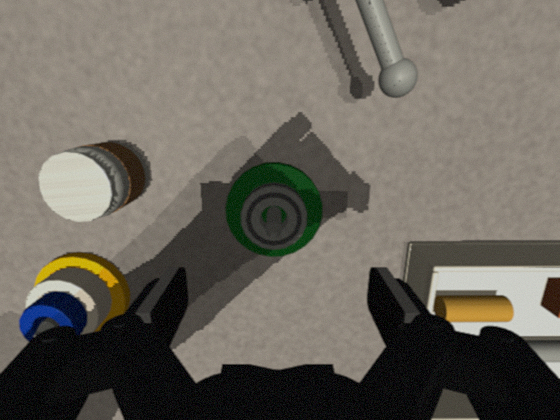

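The flange lies flat on the green foot. The red wheel is next.

Call:
servo_tool(
  commands=[-0.2,-1.2,-0.3,0,0,-0.5,-2.6,-0.6,0,0,-0.7,-4.1,-0.6,0,0,-1,-5.6,-0.6,0,0,-1.2,-7.1,-0.6,0,0,-1.5,-8.6,-0.6,0,0,-1.7,-10.1,-0.6,0,0,-2,-11.6,-0.6,0,0,-2.2,-13.1,-0.6,0,0,-2.5,-14.6,-0.6,0,0],
)

```text
clock: 19.02
eef_pos: [448.9, -39.7, 131.0]
tool_rot: [3.142, 0.001, -0.001]
force: [1.3, 0.8, 0.3]
width: 85.2
```

Call:
servo_tool(
  commands=[-0.3,-1.5,0,0,0,-0.6,-3,0,0,0,-0.9,-4.5,0,0,0,-1.2,-6,0,0,0,-1.5,-7.5,0,0,0,-1.8,-9,0,0,0,-2,-10.3,0.5,0,0,-2,-11,1,0,0,-2,-11,1,0,0,-2,-11,1,0,0],
)

```text
clock: 19.85
eef_pos: [398.8, 233.7, 105.6]
tool_rot: [3.14, 0.002, 0.002]
force: [0.0, -1.9, 0.1]
width: 85.5
```

Run:
```python
from h import *
from cell import ctrl
d=ctrl.get_image("wrist");cv2.imwrite("pics/w20.png",d["img"]);np.savez("pics/w20.npz",**d)
print(proj(d,(403,243,24)))
go(403,243,100)
```

```text
[263.82714185 212.6825388 ]
t 19.9 pos [399.4 232.5 106.1] cmd [ 0.143 -0.421  0.245] twist -0.005 F [-0.8  0.6  0.6] w 85.3
```

View pics/w20.png

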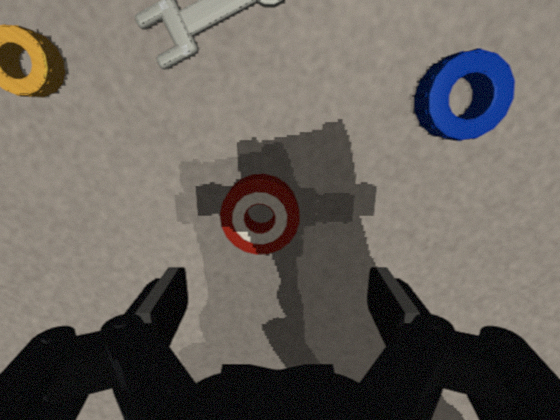

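Run:
```python
from h import *
d=dict(np.load("pics/w20.npz"))
print("pale",ray(d,(260,215),24))
im=d["img"].copy();hsv=cv2.cvtColor(im,cv2.COLOR_BGR2HSV);h=hsv[:,:,0].astype(int)
m=(((h<10)|(h>170))&(hsv[:,:,1]>130)).astype(np.uint8)*255;m[:150]=0;m[280:]=0
cs,_=cv2.findContours(m,cv2.RETR_EXTERNAL,cv2.CHAIN_APPROX_NONE);c=max(cs,key=cv2.contourArea)
e=cv2.fitEllipse(cv2.convexHull(c));print(e,ray(d,e[0],24),ray(d,e[0],22))
print("brass",fit(d,(15,60),20,60,0,(12,130,120),(30,255,255)))
```

```text
pale [401.15532537 245.91991188  24.        ]
((259.8033447265625, 214.0857391357422), (78.79802703857422, 80.20270538330078), 6.889063358306885) [401.88336549 246.0572394   24.        ] [401.23140969 246.17176607  22.        ]
brass (array([14.4, 59.3]), array([508.6, 407.5]), array([39., 51.]))
```

Call:
servo_tool(
  commands=[0.08,-0.52,0.8,0,0,0.08,-0.52,1.4,0,0,0.08,-0.52,1.8,0,0,0.08,-0.52,1.8,0,0,0.08,-0.52,1.8,0,0],
)

```text
clock: 20.32
eef_pos: [402.1, 244.8, 61.8]
tool_rot: [3.14, 0.001, -0.003]
force: [-0.3, -1.2, -0.1]
width: 85.6
```

Run:
```python
from h import *
from cell import ctrl
go(401.5,245.8,4)
```

```text
t 20.32 pos [402.1 244.8  61.8] cmd [-0.024 -0.042  2.314] twist -0.03 F [-0.3 -1.2 -0.1] w 85.6
```

Call:
servo_tool(
  commands=[-0.02,-0.03,0.8,0,0,-0.02,-0.03,1.6,0,0,-0.02,-0.03,2.2,0,0,-0.02,-0.03,2.32,0,0,-0.02,-0.03,2.32,0,0.4,-0.02,-0.03,2.32,0,1,-0.02,-0.03,2.32,0,1,-0.02,-0.03,2.32,0,1,-0.02,-0.03,2.32,0,1,-0.02,-0.03,2.32,0,1],
)

```text
clock: 21.15
eef_pos: [402.3, 247.0, 5.4]
tool_rot: [-3.141, -0.002, -0.001]
force: [-1.0, -1.4, 4.8]
width: 59.8
```

Run:
```python
from h import *
from cell import ctrl
d=ctrl.get_image("wrist");cv2.imwrite("pics/w21.png",d["img"]);np.savez("pics/w21.npz",**d)
go(512,-406,125)
```

```text
t 21.2 pos [402.2 247.1   5.4] cmd [ 4.423 26.114 -4.801] twist -0.009 F [-0.7 -1.2  4.9] w 59.9
```

View pics/w21.png

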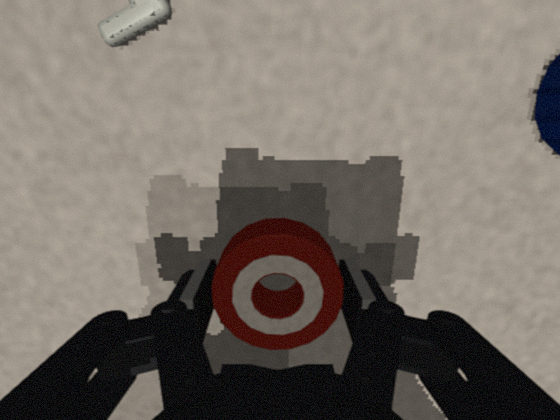

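Call:
servo_tool(
  commands=[0,0,-0.6,0,1,0,0,-1.5,0,1,0,0,-2.6,0,1,0,0,-3.8,0,1,0.1,0.7,-4.8,0,1,0.3,2,-4.8,0,1,0.6,3.4,-4.8,0,1,0.8,4.9,-4.8,0,1,1.1,6.4,-4.8,0,1,1.3,7.9,-4.8,0,1],
)

```text
clock: 22.03
eef_pos: [434.6, 47.9, 125.0]
tool_rot: [-3.141, -0.002, -0.0]
force: [1.2, 0.4, -1.3]
width: 59.8
```

Call:
servo_tool(
  commands=[0.3,1.5,0,0,1,0.5,3,0,0,1,0.8,4.5,0,0,1,1,6,0,0,1,1.3,7.5,0,0,1,1.5,9,0,0,1,1.8,10.5,0,0,1,2,12,0,0,1,2.3,13.5,0,0,1,2.5,14.8,0,0,1],
)

```text
clock: 22.87
eef_pos: [496.0, -323.8, 125.2]
tool_rot: [3.139, -0.001, -0.002]
force: [1.3, -0.0, -1.6]
width: 59.7
```

Run:
```python
from h import *
go(512,-406,125)
```

```text
t 22.87 pos [ 496.  -323.8  125.2] cmd [0.648 3.286 0.017] twist -0.024 F [ 1.3 -0.  -1.6] w 59.7
```

Call:
servo_tool(
  commands=[0.3,1.2,0,0,1,0.5,2.3,0,0,1,0.6,3.1,0,0,1,0.6,3.1,0.6,0,1,0.6,3.1,0.9,0,1,0.6,3.1,0.9,0,1,0.6,3.1,0.9,0,1],
)

```text
clock: 23.45
eef_pos: [510.9, -396.2, 101.2]
tool_rot: [-3.14, 0.001, 0.0]
force: [0.3, 0.2, -1.2]
width: 59.6
```

Run:
```python
from h import *
from cell import ctrl
d=ctrl.get_image("wrist");cv2.imwrite("pics/w22.png",cv2.resize(d["img"][140:360,160:400],None,fx=2.5,fy=2.5));np.savez("pics/w22.npz",**d)
go(512,-405.8,60)
m=cv2.inRange(cv2.cvtColor(d["img"],cv2.COLOR_BGR2HSV),(45,120,25),(85,255,255))
m[:,:200]=0;m[:130]=0
cs,_=cv2.findContours(m,cv2.RETR_EXTERNAL,cv2.CHAIN_APPROX_NONE);c=max(cs,key=cv2.contourArea)[:,0]
P=np.array([ray(d,p,12)[:2] for p in c if p[1]<205])
from scipy.optimize import least_squares
r=least_squares(lambda q:np.hypot(*(P-q).T)-42,[512,-405],loss='soft_l1');print("foot",r.x,np.abs(r.fun).mean())
hsv=cv2.cvtColor(d["img"],cv2.COLOR_BGR2HSV)
h=hsv[:,:,0].astype(int);m=((hsv[:,:,1]<100)&(hsv[:,:,2]>85)).astype(np.uint8)*255
m[:250]=0;m[337:]=0;m[:,:230]=0;m[:,325:]=0
cs,_=cv2.findContours(m,cv2.RETR_EXTERNAL,cv2.CHAIN_APPROX_NONE);c=max(cs,key=cv2.contourArea);e=cv2.fitEllipse(cv2.convexHull(c))
from cell import ctrl
z=ctrl.read_state()["eef_pos"][2]
print(e,ray(d,e[0],z-5.4+24))
```

```text
t 23.5 pos [ 511.4 -396.6  101.7] cmd [0.024 0.371 1.668] twist 0.006 F [ 0.7  0.4 -1.2] w 60.1
foot [ 509.14156504 -406.92484194] 5.787158198245294
((276.9395446777344, 294.353515625), (80.04190063476562, 91.1051254272461), 89.4092025756836) [ 508.62599812 -396.88011883  120.31664075]
```

View pics/w22.png

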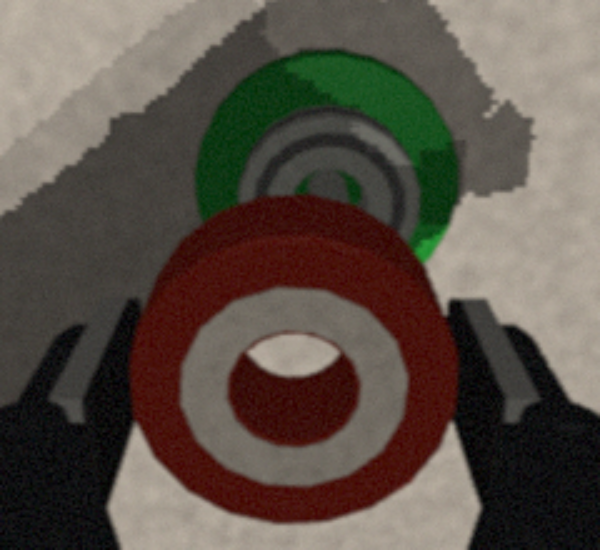

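Call:
servo_tool(
  commands=[0.1,0.37,0,0,1,0.1,0.37,0,0,1,0.1,0.37,0.4,0,1,0.1,0.37,0.8,0,1,0.1,0.37,1,0,1,0.1,0.37,1,0,1,0.1,0.37,1,0,1],
)

```text
clock: 24.08
eef_pos: [513.3, -406.4, 75.4]
tool_rot: [-3.14, 0.001, -0.0]
force: [-0.4, -0.4, -0.9]
width: 59.8
```

Run:
```python
from h import *
from cell import ctrl
d=ctrl.get_image("wrist");cv2.imwrite("pics/w23.png",cv2.resize(d["img"][140:360,160:400],None,fx=2.5,fy=2.5));np.savez("pics/w23.npz",**d)
go(514,-405.8,60)
print(proj(d,(512,-406.3,66)))
```

```text
t 24.13 pos [ 513.6 -406.8   75.9] cmd [ 0.016 -0.04   0.638] twist -0.004 F [-0.3  0.2 -1.6] w 59.7
[275.66021231 263.42591994]
```

View pics/w23.png

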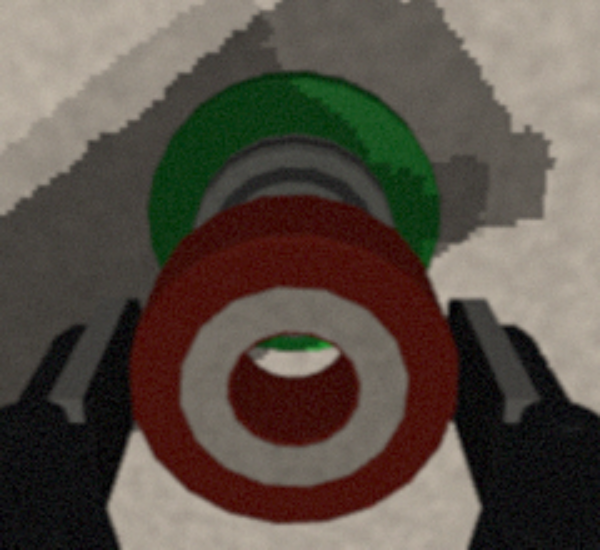

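Call:
servo_tool(
  commands=[0.02,0,0.25,0,1,0.02,0,0.5,0,1,0.02,0,0.64,0,1,0.02,0,0.64,0,1],
)

```text
clock: 24.47
eef_pos: [513.7, -406.3, 59.1]
tool_rot: [-3.14, 0.002, -0.0]
force: [0.0, -0.7, -1.7]
width: 59.8
```

Run:
```python
from h import *
from cell import ctrl
d=ctrl.get_image("wrist");cv2.imwrite("pics/w24.png",cv2.resize(d["img"][140:360,160:400],None,fx=2.5,fy=2.5));np.savez("pics/w24.npz",**d)
go(514,-405.8,35.8)
```

```text
t 24.52 pos [ 513.9 -406.6   59.6] cmd [ 0.005 -0.03   0.953] twist -0.004 F [-0.7  0.6 -1.5] w 59.6
```

View pics/w24.png

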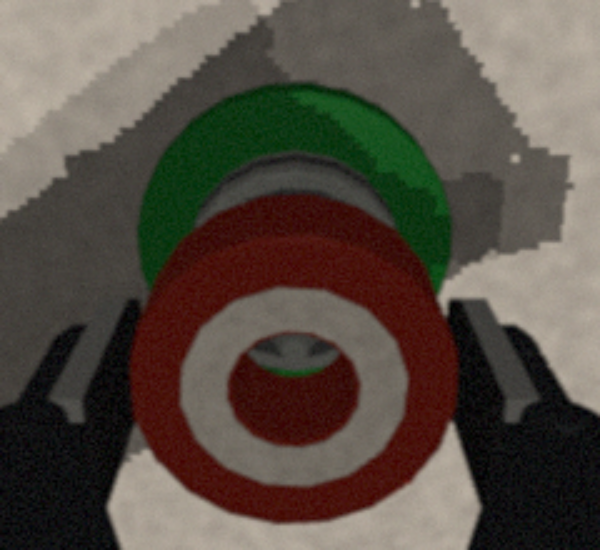

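Call:
servo_tool(
  commands=[0.05,-0.01,0.1,0,1,0.05,-0.01,0.4,0,1,0.05,-0.01,0.7,0,1,0.05,-0.01,0.92,0,1,0.05,-0.01,0.92,0,1,0.05,-0.01,0.92,0,1],
)

```text
clock: 25.02
eef_pos: [515.2, -406.5, 36.7]
tool_rot: [-3.141, 0.001, -0.001]
force: [-0.0, 0.2, -0.9]
width: 59.7
```

Run:
```python
from h import *
from cell import ctrl
d=ctrl.get_image("wrist");cv2.imwrite("pics/w25.png",cv2.resize(d["img"][140:360,160:400],None,fx=2.5,fy=2.5));np.savez("pics/w25.npz",**d)
go(515,-405.8,35.6)
```

```text
t 25.07 pos [ 515.3 -406.6   37.1] cmd [-0.013 -0.033  0.058] twist -0.006 F [-0.3  0.1 -1.1] w 59.6
```

View pics/w25.png

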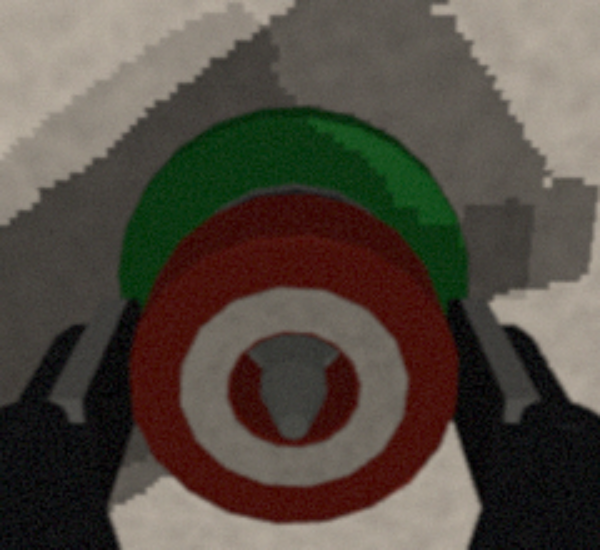

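Call:
servo_tool(
  commands=[0,0,0.06,0,1,0,0,0.06,0,1,0,0,0.06,0,0,0,0,0.06,0,0,0,0,0.06,0,0,0,0,0.06,0,0,0,0,-0.8,0,0,0,0,-2,0,0,0,0,-3.4,0,0,0,0,-3.6,0,0],
)

```text
clock: 25.9
eef_pos: [518.1, -409.6, 133.4]
tool_rot: [3.135, -0.008, -0.001]
force: [0.3, -1.1, 0.7]
width: 85.6
```

Run:
```python
from h import *
from cell import ctrl
d=ctrl.get_image("wrist");cv2.imwrite("pics/w26.png",d["img"]);np.savez("pics/w26.npz",**d)
go(508.5,407.7,120)
```

```text
t 25.95 pos [ 517.8 -409.1  132.2] cmd [ -0.39  -32.673   0.306] twist -0.004 F [ 0.4 -0.3  0.8] w 85.0
```

View pics/w26.png

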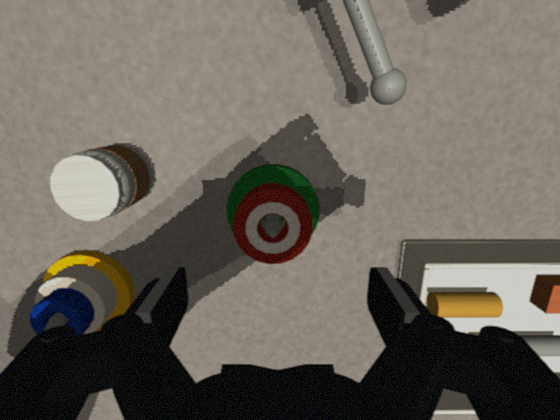

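The red wheel lies on the flange with the post through its bore. Last is the brass collar.

Call:
servo_tool(
  commands=[0,-1.2,0,0,0,0,-2.6,0,0,0,0,-4.1,0,0,0,0,-5.6,0,0,0,0,-7.1,0,0,0,0,-8.6,0,0,0,0,-10.1,0,0,0,0,-11.6,0,0,0,0,-13.1,0,0,0,0,-14.6,0,0,0],
)

```text
clock: 26.78
eef_pos: [514.8, -39.8, 126.7]
tool_rot: [-3.142, 0.001, -0.001]
force: [1.2, -0.3, -0.5]
width: 85.3
```

Call:
servo_tool(
  commands=[0,-1.5,0,0,0,0,-3,0,0,0,0,-4.5,0,0,0,0,-6,0,0,0,0,-7.5,0,0,0,0,-9,0,0,0,0,-10.5,0,0,0,0,-12,0,0,0,0,-13.5,0,0,0,0,-14.6,0,0,0],
)

```text
clock: 27.62
eef_pos: [514.3, 327.5, 126.2]
tool_rot: [-3.141, 0.001, 0.003]
force: [0.9, -0.0, -0.3]
width: 85.5
```

Run:
```python
from h import *
go(504,407.7,110)
```

```text
t 27.62 pos [514.3 327.5 126.2] cmd [-0.402 -3.209  0.652] twist 0.029 F [ 0.9 -0.  -0.3] w 85.5
```

Call:
servo_tool(
  commands=[-0.2,-1.2,0.3,0,0.2,-0.4,-2.4,0.6,0,0.2,-0.4,-3.1,0.65,0,0.2,-0.4,-3.1,0.65,0,0.2,-0.4,-3.1,0.65,0,0.2,-0.4,-3.1,0.65,0,0.2],
)

```text
clock: 28.12
eef_pos: [506.0, 399.2, 110.5]
tool_rot: [3.14, 0.0, -0.002]
force: [-0.1, 0.1, 0.1]
width: 68.2
```

Run:
```python
from h import *
from cell import ctrl
d=ctrl.get_image("wrist");cv2.imwrite("pics/w27.png",d["img"]);np.savez("pics/w27.npz",**d)
print(proj(d,(508.5,407.7,20)))
print(fit(d,proj(d,(508.5,407.7,20)),20,50,0,(10,110,50),(32,255,255)))
go(508.5,407.7,4)
```

```text
[265.20686453 211.53654979]
(array([263.5, 208.4]), array([511.1, 409. ]), array([44., 44.]))
t 28.17 pos [506.4 398.7 110.8] cmd [ 0.085 -0.365  4.273] twist -0.025 F [0.3 0.2 0.7] w 68.4
```

View pics/w27.png

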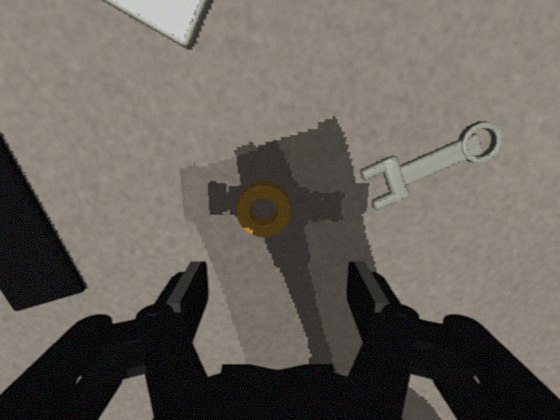

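Call:
servo_tool(
  commands=[0.14,-0.39,0.8,0,0.2,0.14,-0.39,1.6,0,0.2,0.14,-0.39,2.4,0,0.2,0.14,-0.39,2.4,0,0.2,0.14,-0.39,2.4,0,0.2],
)

```text
clock: 28.58
eef_pos: [509.5, 408.6, 50.6]
tool_rot: [3.14, 0.001, -0.003]
force: [0.7, -0.3, 0.3]
width: 68.2
```

Run:
```python
from h import *
from cell import ctrl
d=ctrl.get_image("wrist");cv2.imwrite("pics/w28.png",d["img"]);np.savez("pics/w28.npz",**d)
print(proj(d,(510,408.7,20)))
print(fit(d,proj(d,(510,408.7,20)),20,60,0,(10,110,50),(32,255,255)))
go(510,408.7,4)
```

```text
[275.68918535 244.37163162]
(array([274.5, 241.2]), array([512.1, 409.4]), array([43., 44.]))
t 28.63 pos [510.3 409.3  51.8] cmd [-0.013  0.023  1.911] twist -0.022 F [-0.6  0.2 -0.1] w 68.1
```

View pics/w28.png

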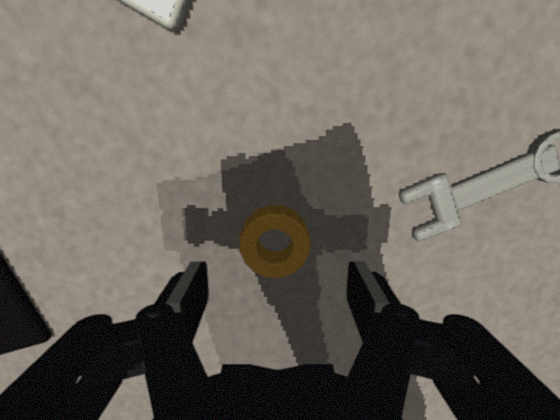

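Call:
servo_tool(
  commands=[0.02,0,0.7,0,0.2,0.02,0,1.4,0,0.2,0.02,0,1.88,0,0.2,0.02,0,1.9,0,0.2,0.02,0,1.9,0,1,0.02,0,1.9,0,1,0.02,0,1.9,0,1,0.02,0,1.9,0,1,0.02,0,1.9,0,1],
)

```text
clock: 29.38
eef_pos: [511.0, 410.9, 5.4]
tool_rot: [-3.14, -0.002, -0.001]
force: [-1.9, -2.0, 6.6]
width: 41.4
```

Run:
```python
from h import *
go(513,-406,125)
```

```text
t 29.38 pos [511.  410.9   5.4] cmd [ 0.11  32.67  -4.826] twist -0.006 F [-1.9 -2.   6.6] w 41.4
```

Call:
servo_tool(
  commands=[0,0,-0.6,0,1,0,0,-1.5,0,1,0,0,-2.6,0,1,0,0,-3.8,0,1,0,0.7,-4.8,0,1,0,2,-5,0,1,0,3.4,-5,0,1,0,4.9,-5,0,1,0,6.4,-5,0,1,0,7.9,-5,0,1],
)

```text
clock: 30.22
eef_pos: [509.7, 211.7, 130.0]
tool_rot: [-3.141, -0.001, 0.0]
force: [0.3, 0.4, -0.3]
width: 42.1
```

Call:
servo_tool(
  commands=[0,1.5,0,0,1,0,3,0,0,1,0,4.5,0,0,1,0,6,0,0,1,0,7.5,0,0,1,0,9,0,0,1,0,10.5,0,0,1,0,12,0,0,1,0,13.5,0,0,1,0,15,0,0,1],
)

```text
clock: 31.05
eef_pos: [509.7, -163.9, 129.8]
tool_rot: [3.141, -0.002, -0.001]
force: [-0.1, -0.5, -1.3]
width: 41.6
```

Run:
```python
from h import *
go(513,-406,125)
```

```text
t 31.05 pos [ 509.7 -163.9  129.8] cmd [0.14  9.684 0.195] twist -0.007 F [-0.1 -0.5 -1.3] w 41.6
```

Call:
servo_tool(
  commands=[0,1.5,0,0,1,0,3,0,0,1,0,4.5,0,0,1,0,6,0,0,1,0.1,7.4,0,0,1,0.1,8.6,0,0,1,0.1,9.5,0,0,1,0.1,9.5,0,0,1,0.1,9.5,0,0,1,0.1,9.5,0,0,1],
)

```text
clock: 31.88
eef_pos: [512.2, -398.3, 129.0]
tool_rot: [-3.14, -0.0, -0.0]
force: [0.4, 0.6, -1.0]
width: 41.6
```

Run:
```python
from h import *
from cell import ctrl
d=ctrl.get_image("wrist");cv2.imwrite("pics/w29.png",cv2.resize(d["img"][140:360,160:400],None,fx=2.5,fy=2.5));np.savez("pics/w29.npz",**d)
go(513,-406,90)
s=ctrl.read_state();print(fit(d,(277,290),s["eef_pos"][2]-5.4+20,60,0,(10,110,50),(32,255,255)))
```

```text
t 31.93 pos [ 512.5 -397.6  128.9] cmd [0.018 0.338 1.557] twist 0.009 F [ 0.9  1.7 -0.6] w 41.5
(array([277. , 279.2]), array([ 515. , -398.9]), array([42., 44.]))
```

View pics/w29.png

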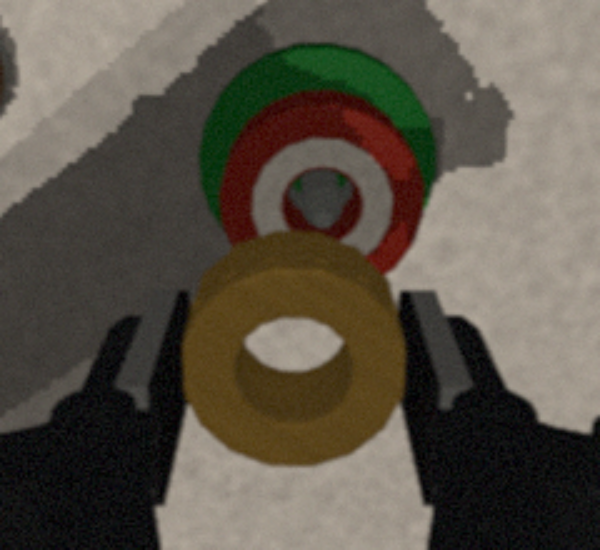

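Call:
servo_tool(
  commands=[0.02,0.32,0,0,1,0.02,0.32,0,0,1,0.02,0.32,0.5,0,1,0.02,0.32,1,0,1,0.02,0.32,1.5,0,1,0.02,0.32,1.9,0,1,0.02,0.32,1.9,0,1,0.02,0.32,1.9,0,1],
)

```text
clock: 32.6
eef_pos: [511.8, -406.9, 79.7]
tool_rot: [-3.14, 0.002, -0.0]
force: [-0.4, 0.1, -1.0]
width: 41.4
```

Run:
```python
from h import *
from cell import ctrl
d=ctrl.get_image("wrist");cv2.imwrite("pics/w30.png",cv2.resize(d["img"][140:360,160:400],None,fx=2.5,fy=2.5));np.savez("pics/w30.npz",**d)
go(513,-405.2,60)
print(proj(d,(512,-406.3,66)),"crop",(proj(d,(512,-406.3,66))-[160,140])*2.5)
```

```text
t 32.65 pos [ 512.3 -407.5   80.6] cmd [ 0.027 -0.091  0.824] twist -0.006 F [ 0.4 -0.2 -0.9] w 41.7
[274.88065683 257.4368518 ] crop [287.20164207 293.59212951]
```

View pics/w30.png

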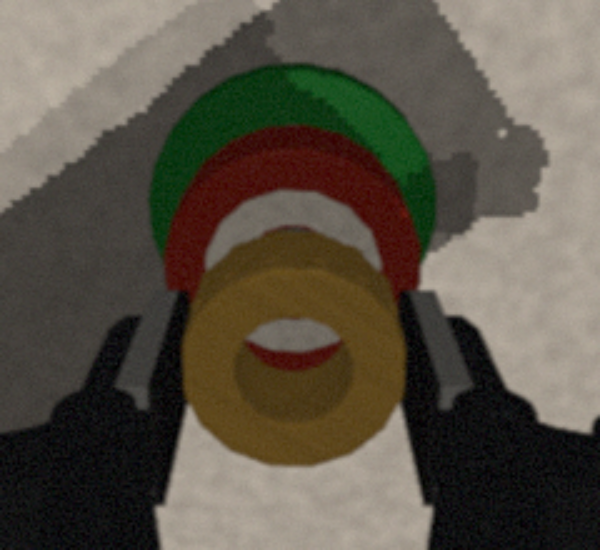

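Call:
servo_tool(
  commands=[0.03,-0.02,0.2,0,1,0.03,-0.02,0.4,0,1,0.03,-0.02,0.5,0,1,0.03,-0.02,0.5,0,1],
)

```text
clock: 32.98
eef_pos: [513.0, -406.6, 68.0]
tool_rot: [-3.141, 0.001, -0.0]
force: [-0.2, -0.2, -0.4]
width: 41.6
```

Run:
```python
from h import *
from cell import ctrl
d=ctrl.get_image("wrist");cv2.imwrite("pics/w31.png",cv2.resize(d["img"][140:360,160:400],None,fx=2.5,fy=2.5));np.savez("pics/w31.npz",**d)
go(513,-405.2,59.5)
```

```text
t 33.03 pos [ 513.1 -406.8   68.3] cmd [-0.005 -0.063  0.352] twist -0.004 F [-1.   0.9 -0.2] w 41.4
```

View pics/w31.png

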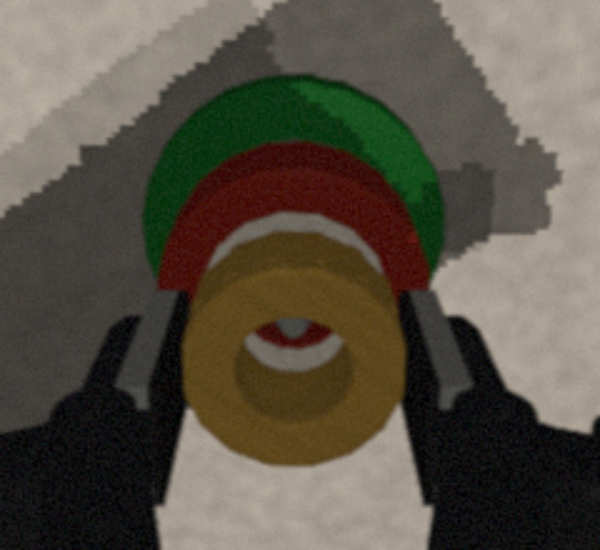

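The nose is inside the bore at crop (292,326). I lower the last bit and release.

Call:
servo_tool(
  commands=[0.03,-0.01,0.1,0,1,0.03,-0.01,0.2,0,1,0.03,-0.01,0.3,0,1,0.03,-0.01,0.34,0,1,0.03,-0.01,0.34,0,1],
)

```text
clock: 33.45
eef_pos: [513.8, -406.6, 59.7]
tool_rot: [-3.141, 0.0, -0.0]
force: [0.5, -0.6, -0.4]
width: 41.9
```

Run:
```python
from h import *
from cell import ctrl
d=ctrl.get_image("wrist");cv2.imwrite("pics/w32.png",cv2.resize(d["img"][140:360,160:400],None,fx=2.5,fy=2.5));np.savez("pics/w32.npz",**d)
go(513,-405.2,59.5)
```

```text
t 33.5 pos [ 513.9 -406.6   59.9] cmd [-0.036 -0.058  0.016] twist -0.005 F [-0.4  0.2 -1.2] w 41.5
```

View pics/w32.png

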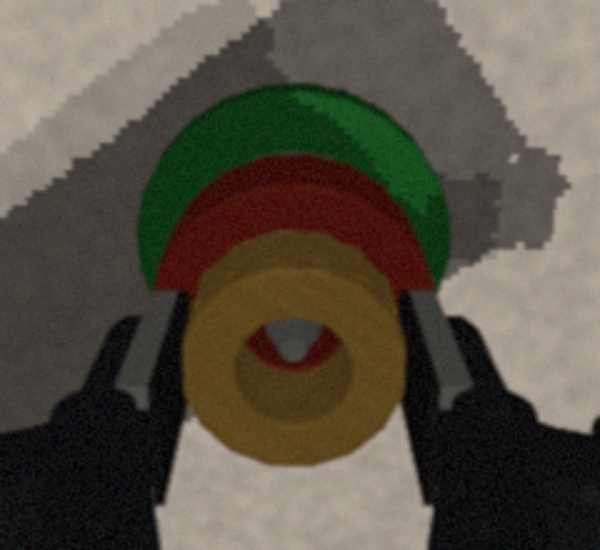

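Call:
servo_tool(
  commands=[0,0,0.02,0,1,0,0,0.02,0,0.2,0,0,0.02,0,0.1,0,0,0.02,0,0,0,0,0.02,0,0,0,0,-0.8,0,0,0,0,-2,0,0,0,0,-3.4,0,0,0,0,-4.4,0,0,0,0,-4.4,0,0],
)

```text
clock: 34.33
eef_pos: [516.6, -409.7, 176.4]
tool_rot: [3.135, -0.008, -0.001]
force: [0.5, -1.5, -0.5]
width: 85.6
```

Call:
servo_tool(
  commands=[-0.5,-1.4,0,0,0,-1,-2.8,0,0,0,-1.5,-4.2,0,0,0,-1.5,-5,0,0,0,-1.5,-5,0,0,0],
)

```text
clock: 34.75
eef_pos: [476.2, -275.4, 169.6]
tool_rot: [-3.136, 0.002, 0.005]
force: [0.4, 0.4, -0.6]
width: 85.6
```

Run:
```python
from h import *
from cell import ctrl
go(0,0,0)
d=ctrl.get_image("wrist");cv2.imwrite("pics/w33.png",d["img"])
e=ctrl.get_image("scene");cv2.imwrite("pics/s33.png",cv2.resize(e["img"][140:300,60:330],None,fx=2.9,fy=2.9))
```

```text
t 34.75 pos [ 476.2 -275.4  169.6] cmd [-18.983 -11.072   6.877] twist 0.047 F [ 0.4  0.4 -0.6] w 85.6
```

View pics/w33.png

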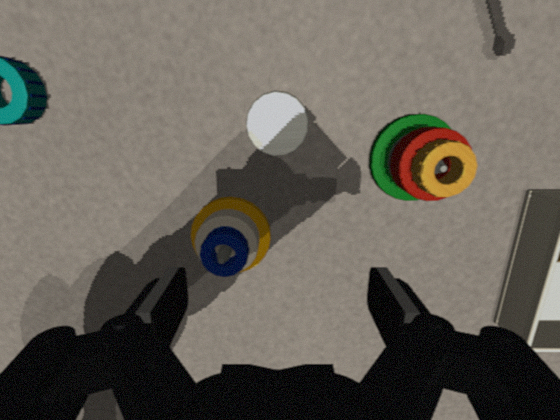

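View pics/s33.png

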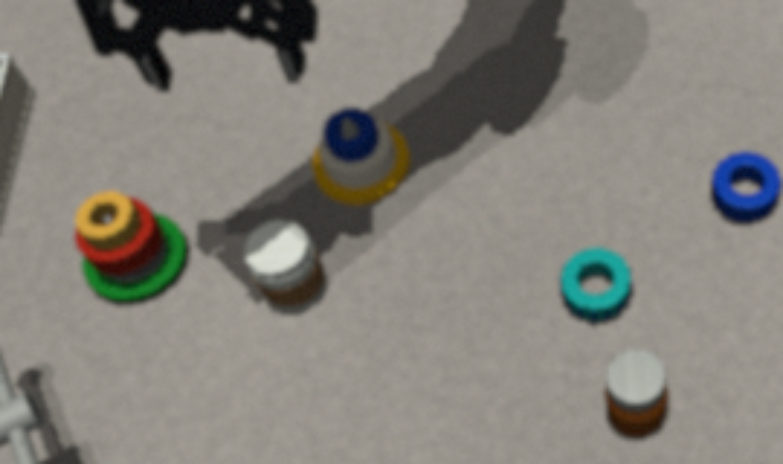

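Both stacks stand flat in the right order, with the tin and jar where they were. I hand in.

```bash
python3 -c "
from cell import ctrl
print(ctrl.finish_job())"
```

```text
the job is handed in; nothing more can be done
None
```

Both sets are made up and the job was handed in at about 35 s on the robot's clock. On the green stand are the steel flange, then the red wheel, then the brass collar. On the yellow stand are the white wheel, then the small blue collar.

The last wrist and scene pictures, taken with the gripper clear of everything, show both stacks flat and in that order. The post shows in the bores of both top collars. By eye the jar and tin are upright and where they started. I did not measure the two bystanders again after the job.

Two readings did not fully agree:
- **Green stand:** its position differed by about 2 mm between cameras.
- **Red wheel:** its position in the grip also differed by about 2 mm between readings.

I settled both by looking at the post inside the bore before lowering. The highest force I saw at the end of any move was about 8 N.

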